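# Open the coating tank for a refill

### The arm

A 6-joint arm with a two-finger parallel gripper is mounted at the origin on the work surface. World frame = base frame: x ahead of the robot, y to its left, z up, the work surface at z = 0. Lengths are in mm, angles in rad, forces in N, time in s.
With the tool pointing down it reaches from about 300 to 875 mm from the base axis. Payload 4.2 kg.
Tool frame: the origin (TCP) lies at the very end of the fingers, on their centre line; the grasp point (between the pads) lies 19 mm behind it (manip.grip_point_offset is the distance from the TCP to the grasp point, in mm); x points along the fingers, z is the direction in which the jaws open and shut, and the axes are right-handed (so a half turn about x gives the same grasp; the last joint's range is limited). The gripper opens to 85 mm and grips with 20 to 120 N. Pads are 22 mm wide; open, the fingers measure 114 mm over their backs; the gripper's body (76 mm by 85 mm) begins 54 mm behind the grasp point. The pads swing forward as they close: fully open they stand 13 mm farther back than shut.
Start: joints at [-1.261, 0.32, 1.565, -0, 1.257, -0.02], TCP at [186.22, -544.028, 199.838] pointing down, gripper open.
Joint ranges: [-3.11, 3.11], [-0.84, 2.01], [0.21, 2.61], [-1.34, 4.49], [0.05, 2.63], [-2.56, 2.56]. Speed limits (rad/s): [2.57, 2.57, 3.14, 3.14, 3.14, 3.14].

### API

Orientations are given as a unit quaternion [w, x, y, z].
In Python, from workcell import manip, viewer gives the robot as it stands.
- The arm moves only by the shell command python3 -m pendant 'ROWS' [FORCE]. ROWS is JSON, a list of rows, each a list of 3 entries, a list of its own where there are three numbers: the turn, a rotation vector about the tool's x, y, z scaled (see below), then the shift along the tool's x, y, z scaled (see below), then the closure, from -1 (fully open) to 1 (shut), so that 0 is half open. A call has 1 to 5 rows; each row shifts and turns the commanded pose from where the row before left it, along the tool's axes as they then stand; what a row does not reach is not made up. The controller multiplies each number of a shift by 0.25 m and each number of a turn by 0.08 rad. A row lasts 1/10 s, in which the tool goes at most 50 mm and 8.59 degrees, less where a joint would pass 70% of its speed; a pose out of reach is approached as far as the arm can. A call with a number of a shift or a turn outside -1 to 1 is refused whole. A call with a gripper value outside its range is refused whole. The fingers move at their own pace and stop on an object; FORCE is the grip in N (left out, the last holds). Time passes only in rows, so rows that do not move let the fingers close. It gives the time, the measured TCP pose, the force and the opening at its end, in the units of the state.
- manip.get_state(): the state, without advancing time (a new reading comes with each control period).
- viewer.grab_frame(name): name is "scene" or "top" or "wrist"; returns a dict with "img" (420x560x3 uint8, blue, green, red), "z_map" (420x560 float32, mm along the optical axis (not along the pixel's ray), 0 where there is no reading), "camera_matrix" (3x3 intrinsics, pixels), "distortion" ([k1, k2, p1, p2, k3] as OpenCV has them; the pictures are not rectified), "pose" (4x4, takes a point from camera to world coordinates). Camera axes: x right, y down, z forward; pixel columns grow to the right and rows downward; lengths in mm; the calibration is good to about 2 mm. A picture is of the moment at which its call begins.
- manip.close_job(): hands the job in, once; it reports no verdict.
The state is a dict: "t": time; "q": joint angles; "joint_vel": joint speeds; "joint_efforts": joint torques, N m; "tcp_pos": TCP position; "tcp_rot": TCP orientation; "wrist_force": force on the tool from outside, world axes, zero at the start; "moment": the same for the moment, N m; "width": finger opening in mm.
Only numpy, scipy, OpenCV 4.12 (cv2) and the standard library are available. Lean on these libraries where they do the work, as an engineer would, in place of code of your own. Each camera call takes 0.05 s, during which the arm holds its last target.

### The job

Get the coating tank ready to be refilled. First take the pressure off: roll the edge wheel on the controller's panel down until 0 stands in its window. Then turn the cap on the tank's filler neck anticlockwise to its first stop and leave it there for a second to vent, press it in, turn it past the stop without forcing it, lift it off and set it down upright on the red foam pad, leaving the other things on the bench where they are.

Things in the scene. Friction and masses are not known exactly. Their poses are not given: they have to be found in the camera images.
- cap_grip (a point): Centre, half-way up, of the orange wing bar on the black ribbed pressure cap. The bar is 56 long, 14 wide, 26 high and stands on the cap's flat round top (65 diameter), 13 below this point. x along the bar, z along the cap's axis, out of its top. In place this point lies 25 out from the neck's mouth on its axis. Tightened, the bar starts 21 to 40 degrees clockwise of the first stop
- cap: The same cap, about 0.11 kg. Origin on its axis, 39 below the bar's centre: the foot of the sprung seal plate (36 diameter), which hangs 6 below the skirt when the cap is off; it stands upright on this foot. Two lugs inside the skirt hook under the neck's flange. It turns off anticlockwise (looking at its top), with 0.1 to 0.2 N m of friction, to a hard first stop
- neck: Steel filler neck of the tank, leaning 30 degrees from vertical. Origin: centre of its mouth (rim). z: out of the neck along its axis; x: towards the tank, up the slope, square to z; y: level. Flange 56 outside, bore 39. At the first stop the cap's bar (its x) lies along this x
- neck_notch (a point): Centre of the mouth again (neck axes). To pass the first stop the cap is pressed in along -z by 3.5 to 5 mm against its spring (6 N to begin, 9 N at 3.5 mm; at 5 mm, 10 N, it meets the rim) and, held in, turned on anticlockwise. From 31 to 55 degrees past the stop the lugs stand in the notches (hard stop at 55): let go, it springs out 2 mm and can be drawn off along +z
- tank: Fixed upright steel pressure tank, 135 diameter, 155 high; gauge and brass fittings on its top reach 215. Origin under its centre. The neck's mouth is 70 from its axis on the -x side, 168 up
- wheel (a joint): The light grey toothed edge wheel (56 diameter, 13 wide) half sunk in the sloping dark panel of the white controller. Rad, 0.628 a digit; 0 when the figure 0 stands in the framed window beside it, at the wheel's end stop; starts 1.0 to 2.7. Light friction (about 0.04 N m), stays where left. The value falls as the exposed edge is rolled down the slope, towards the panel's lower edge
- wheel_crest (a point): Crest of the edge wheel: the point of its rim farthest out of the panel, 10 out of its face and 28 from its axle, mid-width. Fixed to the controller (170 wide and deep, 103 high). z: straight out of the panel, 20 degrees from vertical; x: up the panel's slope; y: along the wheel's axle. The window frame on the -y side is 6 high
- pad: Flat red foam pad lying on the bench for the cap, 150 (x) by 130 (y), 10 thick. Origin at the centre of its underside
- bottle: White bottle with a red cap, 68 diameter, 165 high, to be left alone. Origin under its centre
- funnel: Yellow funnel standing mouth down, 90 diameter, 95 high, to be left alone. Origin under its centre
- spool: Green solder spool, 60 diameter, 40 high, to be left alone. Origin under its centre
- screwdriver: Screwdriver with a blue handle, 170 long, lying down, to be left alone
- brush: Small brush, 160 long, lying down, to be left alone
- pack0: Silver battery pack lying flat, 38 by 62, 9 thick, to be left alone. Origin under its centre
- pack1: Another such battery pack, to be left alone
- controller: White dispensing controller, fixed, 170 wide and deep, 103 high, its dark panel sloping down towards its -x side. Origin under its centre, upright axes. The wheel's crest lies at x -34, y +6, z +89 in this frame
There are look-alikes about, which are no part of the job. Leave any blue or pink look-alike of the cap alone.

How it is judged:
By the outcome, as a careful person would: the job done as asked, in the order asked, and still so for the second after the job is handed in, with the robot touching nothing.
It also fails if it takes over 67 s, if anything falls off the work surface, if the arm or the gripper's body presses on something with over 40 N, if the wrist force passes 120 N, or if a joint passes its speed limit or range.

## Working session

There is one attempt and no reset: what is moved stays moved. The work goes in short steps, Python scripts to look and compute and a shell command to move; the robot and the scene stay as the last step left them, time stands still between calls to the robot, and variables do not carry over. Pictures are saved under pics/ and viewed, and the job is handed in when it is done.

```bash
ls -la; mkdir -p pics
cat > h.py <<'E'
import numpy as np, cv2
from workcell import manip, viewer
def grab(name,fn):
    f=viewer.grab_frame(name); cv2.imwrite('pics/'+fn+'.png',f['img']); np.savez('pics/'+fn+'.npz',**{k:np.array(v) for k,v in f.items()}); return f
def load(fn): 
    d=np.load('pics/'+fn+'.npz'); return {k:d[k] for k in d}
def ray(f,uv):
    p=cv2.undistortPoints(np.array(uv,float).reshape(-1,1,2),f['camera_matrix'],f['distortion']).reshape(-1,2)
    d=np.c_[p,np.ones(len(p))]; T=f['pose']; return T[:3,3], d@T[:3,:3].T
def plane(f,uv,z):
    o,d=ray(f,uv); return o+d*((z-o[2])/d[:,2])[:,None]
def pts(f,uv):
    uv=np.array(uv).reshape(-1,2); z=np.array([f['z_map'][int(round(v)),int(round(u))] for u,v in uv]); o,d=ray(f,uv); return o+d*z[:,None]
def tri(f1,u1,f2,u2):
    o1,d1=ray(f1,[u1]);o2,d2=ray(f2,[u2]);d1=d1[0];d2=d2[0]
    s=np.linalg.lstsq(np.c_[d1,-d2],o2-o1,rcond=None)[0]
    a=o1+s[0]*d1;b=o2+s[1]*d2; return (a+b)/2,np.linalg.norm(a-b)
def proj(f,P):
    T=np.linalg.inv(f['pose']); 
    return cv2.projectPoints(np.array(P,float).reshape(-1,1,3),cv2.Rodrigues(T[:3,:3])[0],T[:3,3],f['camera_matrix'],f['distortion'])[0].reshape(-1,2)
E
python3 - <<'E'
from h import *
for n in ['scene','top','wrist']:
    f=grab(n,n+'0'); print(n,f['pose'].round(3).tolist(),f['camera_matrix'].round(1).tolist())
print(manip.get_state(), manip.grip_point_offset)
E
```

```text
total 12
drwxr-xr-x  3 agent agent 4096 Dec  7 14:19 .
drwxr-xr-x 23 root  root  4096 Dec  7 14:19 ..
drwxr-xr-x  2 agent agent 4096 Dec  7 14:19 pics
scene [[-0.769, 0.404, -0.495, 1185.824], [0.639, 0.484, -0.598, 750.025], [-0.002, -0.776, -0.631, 885.268], [0.0, 0.0, 0.0, 1.0]] [[442.9, 0.0, 283.6], [0.0, 442.9, 207.1], [0.0, 0.0, 1.0]]
top [[-0.024, -0.992, 0.122, 401.696], [-1.0, 0.026, 0.018, -1.399], [-0.021, -0.121, -0.992, 1443.707], [0.0, 0.0, 0.0, 1.0]] [[483.9, 0.0, 282.7], [0.0, 483.9, 216.0], [0.0, 0.0, 1.0]]
wrist [[0.325, -0.902, -0.286, 258.906], [-0.946, -0.309, -0.099, -518.539], [0.001, 0.303, -0.953, 373.632], [0.0, 0.0, 0.0, 1.0]] [[375.0, 0.0, 279.3], [0.0, 375.0, 213.3], [0.0, 0.0, 1.0]]
{'t': 0.15, 'q': array([-1.26098860e+00,  3.20161225e-01,  1.56540802e+00,  2.39481760e-05,
        1.25740345e+00, -1.99957739e-02]), 'joint_vel': array([-5.68727911e-05, -2.48309183e-03, -3.17350249e-03, -2.78948343e-04,
       -5.08128405e-04,  7.19053517e-04]), 'joint_efforts': array([ 3.92004067e-04, -4.15839458e+01, -2.34344637e+01, -6.06425101e-05,
        5.98454615e-03,  1.52036830e-05]), 'tcp_pos': array([ 186.10431868, -543.61968613,  199.16256187]), 'tcp_rot': array([ 0.57490689,  0.4114396 ,  0.57567969, -0.41084354]), 'wrist_force': array([-0.52755937,  0.2600015 , -0.19562951]), 'moment': array([ 0.00600159,  0.01210242, -0.03196485]), 'width': 85.5887019886141} 18.700000000000003
```

View pics/scene0.png

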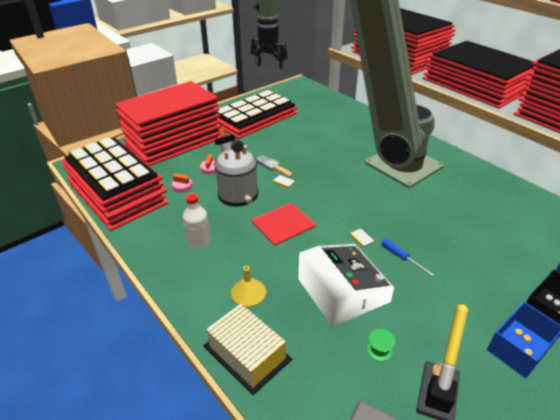

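View pics/top0.png

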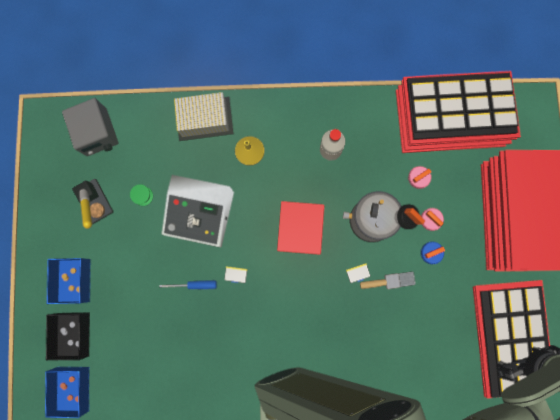

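View pics/wrist0.png

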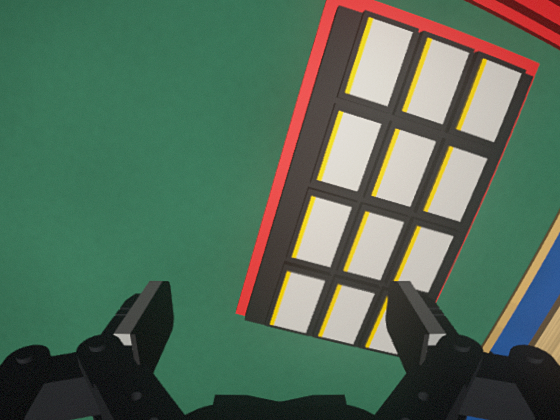

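Run:
```python
from h import *
f=load('top0'); 
c=cv2.resize(f['img'][150:280,330:460],None,fx=4.6,fy=4.6,interpolation=cv2.INTER_CUBIC);cv2.imwrite('pics/c1.png',c)
c=cv2.resize(f['img'][165:255,150:245],None,fx=6,fy=6,interpolation=cv2.INTER_CUBIC);cv2.imwrite('pics/c2.png',c)
def show(n,u): print(n,pts(f,u).round(0).tolist())
for n,u in dict(orange=(413,216),black=(404,212),pinkA=(421,177),pinkB=(433,219),blue=(432,253),ctl=(210,190),ctl2=(197,218),pad=(300,228),bottle=(335,135),funnel=(249,150),tankg=(376,210),spool=(141,195),pack0=(235,275),pack1=(358,273),drv=(200,285),brush=(385,283)).items(): show(n,u)
```

```text
orange [[545.0, -315.0, 207.0]]
black [[557.0, -295.0, 196.0]]
pinkA [[677.0, -385.0, 51.0]]
pinkB [[553.0, -413.0, 50.0]]
blue [[454.0, -402.0, 56.0]]
ctl [[645.0, 225.0, 106.0]]
ctl2 [[569.0, 266.0, 87.0]]
pad [[541.0, -27.0, 11.0]]
bottle [[777.0, -126.0, 166.0]]
funnel [[771.0, 118.0, 56.0]]
tankg [[562.0, -219.0, 216.0]]
spool [[647.0, 442.0, 46.0]]
pack0 [[406.0, 169.0, 10.0]]
pack1 [[403.0, -193.0, 15.0]]
drv [[379.0, 270.0, 28.0]]
brush [[372.0, -270.0, 19.0]]
```

View pics/c1.png

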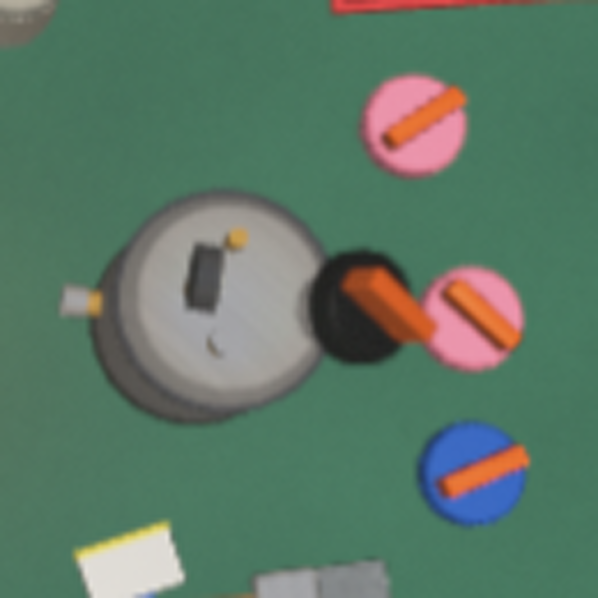

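View pics/c2.png

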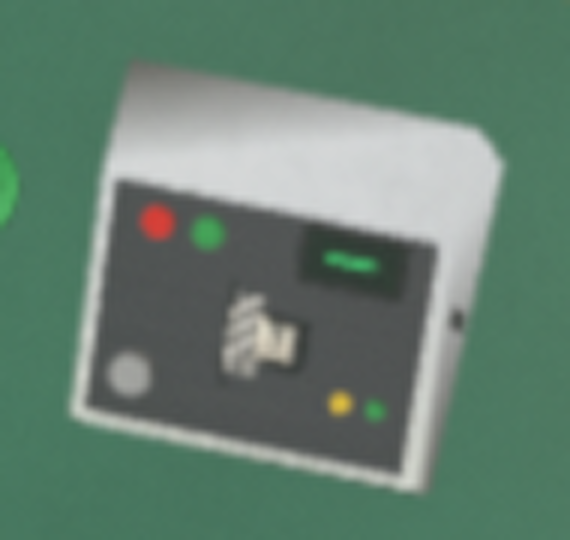

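Run:
```python
from h import *
f=load('top0'); s=load('scene0')
W=[(150+x/6,165+y/6) for x,y in [(240,335),(118,182),(438,245),(405,472),(90,405),(130,375),(270,340)]]
for n,p,q in zip(['wheel','UL','UR','LR','LL','knob','window'],pts(f,W),plane(f,W,89)): print(n,p.round(1),q.round(1))
for name,u in [('scene',(245,250)),]: pass
c=cv2.resize(s['img'][235:325,290:400],None,fx=6,fy=6,interpolation=cv2.INTER_CUBIC);cv2.imwrite('pics/c3.png',c)
c=cv2.resize(s['img'][120:220,150:300],None,fx=5,fy=5,interpolation=cv2.INTER_CUBIC);cv2.imwrite('pics/c4.png',c)
```

```text
wheel [561.5 286.1  87.7] [561.4 285.8  89. ]
UL [634.1 341.3 101.9] [636.3 344.6  89. ]
UR [599.4 189.  105.5] [601.8 191.4  89. ]
LR [496.3 211.6  65.1] [494.7 207.9  89. ]
LL [532.8 365.7  57.9] [529.9 357.4  89. ]
knob [544.5 340.2  81.4] [543.7 338.3  89. ]
window [558.9 272.   86.6] [558.6 271.5  89. ]
```

View pics/c3.png

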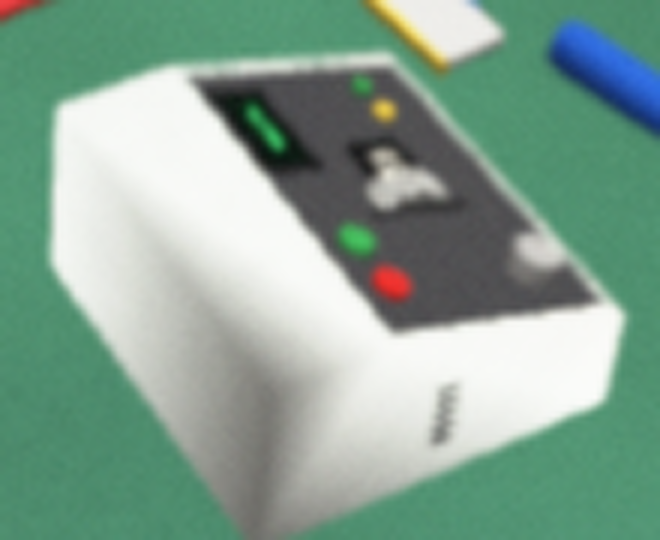

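View pics/c4.png

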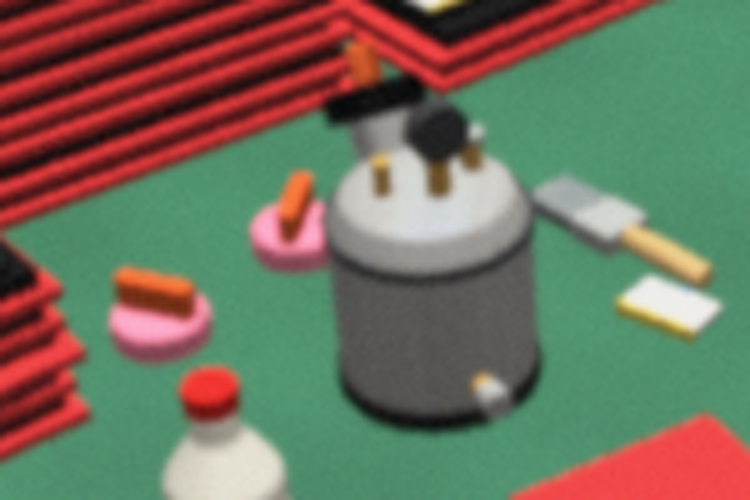

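```bash
cat >> h.py <<'E'
from scipy.spatial.transform import Rotation as R
def st():
    s=manip.get_state(); q=s['tcp_rot']; return s,np.array(s['tcp_pos']),R.from_quat([q[1],q[2],q[3],q[0]])
def plan(tp,tR,n):
    """rotate-then-compute: per-row turn and shift list (shift in tool axes before each row's turn)"""
    s,p,r=st(); rv=(r.inv()*tR).as_rotvec(); print('turn units total',(rv/0.08).round(2),'deg',np.degrees(np.linalg.norm(rv)).round(1))
    d=(np.array(tp)-p); print('shift world',d.round(1),'|d|',np.linalg.norm(d).round(1))
    for i in range(n):
        ri=r*R.from_rotvec(rv*i/n); print(i,'turn',(rv/n/0.08).round(2).tolist(),'shift',(ri.inv().apply(d/n)/250).round(3).tolist())
    print('shift in final axes',(tR.inv().apply(d)/250).round(4).tolist(),'start axes',(r.inv().apply(d)/250).round(4).tolist())
def frame(x,z):
    x=np.array(x,float);x/=np.linalg.norm(x);z=np.array(z,float);z-=x*(x@z);z/=np.linalg.norm(z)
    return R.from_matrix(np.c_[x,np.cross(z,x),z])
E
cat > ctl.py <<'E'
from h import *
yaw=np.radians(-13); xc=np.array([np.cos(yaw),np.sin(yaw),0]); yc=np.array([-np.sin(yaw),np.cos(yaw),0]); zw=np.array([0,0,1.])
n=-np.sin(np.radians(20))*xc+np.cos(np.radians(20))*zw   # out of panel
xs=np.cos(np.radians(20))*xc+np.sin(np.radians(20))*zw   # up slope
crest=np.array([561.5,285.5,88])
E
python3 - <<'E'
from ctl import *
s,p,r=st(); print(r.as_matrix().round(3))
for z in [xs,-xs,yc,-yc]:
    t=frame(-n,z); print(z.round(2),np.degrees((r.inv()*t).as_rotvec()).round(1))
E
```

```text
[[-0.     0.946  0.324]
 [ 0.001  0.324 -0.946]
 [-1.     0.    -0.001]]
[ 0.92 -0.21  0.34] [-57.5 -18.3  10.1]
[-0.92  0.21 -0.34] [120.4  11.7  21.3]
[0.22 0.97 0.  ] [-146.2  -25.8   -7.5]
[-0.22 -0.97 -0.  ] [31.6 -5.6 19.5]
```

Run:
```python
from ctl import *
plan(crest+110*n,frame(-n,xs),20)
```

```text
turn units total [-12.54  -4.     2.2 ] deg 61.2
shift world [338.7 837.6  -7.8] |d| 903.5
0 turn [-0.63, -0.2, 0.11] shift [0.002, 0.118, -0.137]
1 turn [-0.63, -0.2, 0.11] shift [0.001, 0.125, -0.13]
2 turn [-0.63, -0.2, 0.11] shift [-0.0, 0.131, -0.124]
3 turn [-0.63, -0.2, 0.11] shift [-0.001, 0.137, -0.117]
4 turn [-0.63, -0.2, 0.11] shift [-0.002, 0.143, -0.11]
5 turn [-0.63, -0.2, 0.11] shift [-0.002, 0.149, -0.103]
6 turn [-0.63, -0.2, 0.11] shift [-0.002, 0.154, -0.095]
7 turn [-0.63, -0.2, 0.11] shift [-0.002, 0.158, -0.087]
8 turn [-0.63, -0.2, 0.11] shift [-0.002, 0.162, -0.079]
9 turn [-0.63, -0.2, 0.11] shift [-0.002, 0.166, -0.071]
10 turn [-0.63, -0.2, 0.11] shift [-0.002, 0.17, -0.063]
11 turn [-0.63, -0.2, 0.11] shift [-0.001, 0.172, -0.054]
12 turn [-0.63, -0.2, 0.11] shift [-0.0, 0.175, -0.045]
13 turn [-0.63, -0.2, 0.11] shift [0.001, 0.177, -0.036]
14 turn [-0.63, -0.2, 0.11] shift [0.002, 0.179, -0.028]
15 turn [-0.63, -0.2, 0.11] shift [0.003, 0.18, -0.019]
16 turn [-0.63, -0.2, 0.11] shift [0.004, 0.18, -0.01]
17 turn [-0.63, -0.2, 0.11] shift [0.006, 0.181, -0.001]
18 turn [-0.63, -0.2, 0.11] shift [0.007, 0.18, 0.008]
19 turn [-0.63, -0.2, 0.11] shift [0.009, 0.18, 0.017]
shift in final axes [0.2231, 3.5693, 0.5217] start axes [0.0351, 2.3669, -2.7309]
```

```bash
python3 -m pendant '[[[-0.63,-0.2,0.11],[-0.02,0.12,-0.135],0],[[-0.63,-0.2,0.11],[-0.02,0.125,-0.13],1],[[-0.63,-0.2,0.11],[-0.02,0.13,-0.125],1],[[-0.63,-0.2,0.11],[-0.02,0.135,-0.115],1],[[-0.63,-0.2,0.11],[0,0.145,-0.11],1]]' 30; python3 -m pendant '[[[-0.63,-0.2,0.11],[0,0.15,-0.105],1],[[-0.63,-0.2,0.11],[0,0.155,-0.095],1],[[-0.63,-0.2,0.11],[0,0.16,-0.09],1],[[-0.63,-0.2,0.11],[0,0.16,-0.08],1],[[-0.63,-0.2,0.11],[0,0.165,-0.07],1]]'
python3 - <<'E'
from ctl import *
print(st()[0]['q'])
plan(crest+110*n,frame(-n,xs),10)
E
```

```text
t: 0.65
tcp_pos: [271.1, -333.8, 218.0]
tcp_rot: [0.655, 0.331, 0.589, -0.339]
wrist_force: [1.4, -0.6, -0.6]
width: 12.6
t: 1.15
tcp_pos: [355.0, -123.1, 212.6]
tcp_rot: [0.721, 0.245, 0.593, -0.26]
wrist_force: [2.2, -0.6, 0.4]
width: 0.1
[-0.34041929 -0.11492155  2.04855336 -0.03020414  1.02796529  0.40706761]
turn units total [-6.22 -1.97  1.1 ] deg 30.4
shift world [169.9 417.1 -21.2] |d| 450.9
0 turn [-0.62, -0.2, 0.11] shift [0.005, 0.169, -0.063]
1 turn [-0.62, -0.2, 0.11] shift [0.006, 0.172, -0.054]
2 turn [-0.62, -0.2, 0.11] shift [0.007, 0.174, -0.046]
3 turn [-0.62, -0.2, 0.11] shift [0.007, 0.176, -0.037]
4 turn [-0.62, -0.2, 0.11] shift [0.008, 0.178, -0.028]
5 turn [-0.62, -0.2, 0.11] shift [0.01, 0.179, -0.02]
6 turn [-0.62, -0.2, 0.11] shift [0.011, 0.18, -0.011]
7 turn [-0.62, -0.2, 0.11] shift [0.013, 0.18, -0.002]
8 turn [-0.62, -0.2, 0.11] shift [0.014, 0.18, 0.007]
9 turn [-0.62, -0.2, 0.11] shift [0.016, 0.179, 0.015]
shift in final axes [0.1779, 1.7785, 0.2404] start axes [0.052, 1.6907, -0.6255]
```

```bash
python3 -m pendant '[[[-0.62,-0.2,0.11],[0.005,0.17,-0.063],1],[[-0.62,-0.2,0.11],[0.005,0.172,-0.054],1],[[-0.62,-0.2,0.11],[0.005,0.174,-0.046],1],[[-0.62,-0.2,0.11],[0.007,0.176,-0.037],1],[[-0.62,-0.2,0.11],[0.008,0.178,-0.028],1]]'; python3 -m pendant '[[[-0.62,-0.2,0.11],[0.01,0.179,-0.02],1],[[-0.62,-0.2,0.11],[0.01,0.18,-0.01],1],[[-0.62,-0.2,0.11],[0.01,0.18,0],1],[[-0.62,-0.2,0.11],[0.01,0.18,0.007],1],[[-0.62,-0.2,0.11],[0.01,0.18,0.015],1]]'
python3 - <<'E'
from ctl import *
f=grab('wrist','w1')
print(st()[0]['q'])
plan(crest+110*n,frame(-n,xs),1); print(f['pose'].round(3).tolist()); print(proj(f,[crest]))
E
```

```text
t: 1.65
tcp_pos: [440.3, 85.8, 202.7]
tcp_rot: [0.775, 0.156, 0.587, -0.178]
wrist_force: [0.3, -0.6, 0.7]
width: 0.0
t: 2.15
tcp_pos: [525.4, 294.4, 194.9]
tcp_rot: [0.814, 0.065, 0.569, -0.093]
wrist_force: [0.9, -0.3, -0.9]
width: 0.2
[ 0.64964817  0.25870643  1.72232116 -0.32648045  0.95045644  1.03602993]
turn units total [ 0.03  0.04 -0.08] deg 0.4
shift world [-3.3 -7.1 -3.3] |d| 8.5
0 turn [0.03, 0.04, -0.08] shift [0.01, -0.031, -0.011]
shift in final axes [0.0101, -0.0306, -0.0108] start axes [0.0099, -0.0307, -0.0109]
[[0.915, -0.316, 0.251, 484.183], [-0.21, -0.904, -0.372, 383.824], [0.344, 0.287, -0.894, 358.803], [0.0, 0.0, 0.0, 1.0]]
[[276.94621891 196.53076345]]
```

View pics/w1.png

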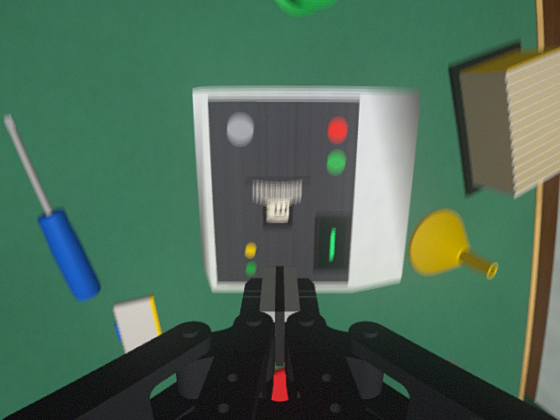

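Run:
```python
from ctl import *
f=grab('wrist','w2')
c=cv2.resize(f['img'][150:270,210:350],None,fx=5,fy=5,interpolation=cv2.INTER_CUBIC);cv2.imwrite('pics/c5.png',c)
s=st(); print(s[0]['q'],s[1],proj(f,[crest]))
```

```text
[ 0.64696687  0.25583903  1.7264117  -0.32707465  0.95362168  1.03547779] [526.56677331 297.33586093 194.40153465] [[275.33014234 206.3928373 ]]
```

View pics/c5.png

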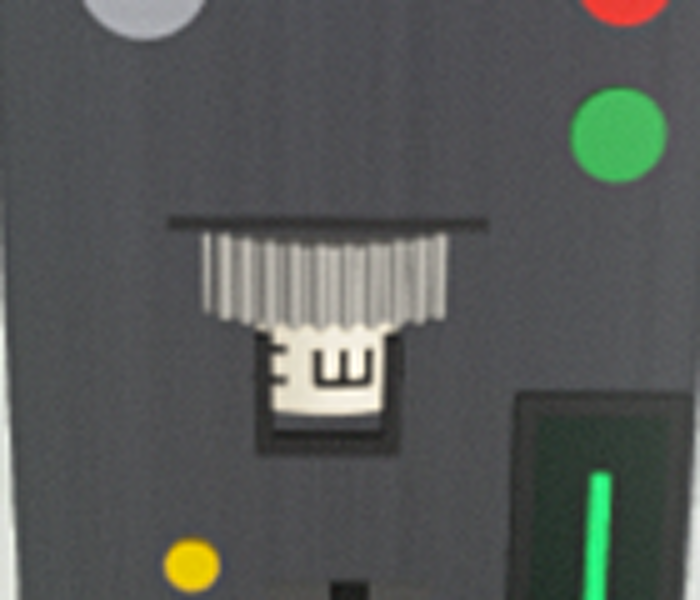

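Run:
```python
from ctl import *
f=load('top0');w=load('w2')
print(tri(f,(150+240/6,165+335/6),w,(275,206)), tri(f,(150+118/6,165+182/6),w,(358,98)))
plan(crest+4*yc+14*xs+12*n,frame(-n,xs),3)
```

```text
(array([561.36574172, 285.98299388,  88.14518044]), np.float64(0.19934309104882475)) (array([639.88149871, 348.20871453,  94.72765612]), np.float64(13.090086037035185))
turn units total [ 0.01  0.01 -0.02] deg 0.1
shift world [ 44.7 -10.  -90.3] |d| 101.3
0 turn [0.0, 0.0, -0.01] shift [0.134, 0.0, 0.016]
1 turn [0.0, 0.0, -0.01] shift [0.134, 0.0, 0.016]
2 turn [0.0, 0.0, -0.01] shift [0.134, 0.0, 0.016]
shift in final axes [0.4021, 0.0013, 0.0484] start axes [0.4022, 0.0006, 0.0479]
```

```bash
python3 -m pendant '[[[0,0,0],[0.134,0,0.016],1],[[0,0,0],[0.134,0,0.016],1],[[0,0,0],[0.134,0,0.016],1],[[0,0,0],[0,0,0],1]]'
cat > cs.py <<'E'
from ctl import *
s,p,r=st(); d=p-crest; F=np.array(s['wrist_force'])
print('t',round(s['t'],2),'rel crest xs,yc,n',(xs@d).round(1),(yc@d).round(1),(n@d).round(1),'F',(xs@F).round(1),(yc@F).round(1),(n@F).round(1))
E
python3 cs.py
python3 - <<'E'
from ctl import *
grab('wrist','w3')
E
```

```text
t: 2.65
tcp_pos: [568.0, 279.2, 100.3]
tcp_rot: [0.812, 0.064, 0.572, -0.097]
wrist_force: [-0.8, 1.2, 0.7]
width: 0.1
t 2.65 rel crest xs,yc,n 11.5 -4.7 8.9 F -0.8 1.0 1.0
```

View pics/w3.png

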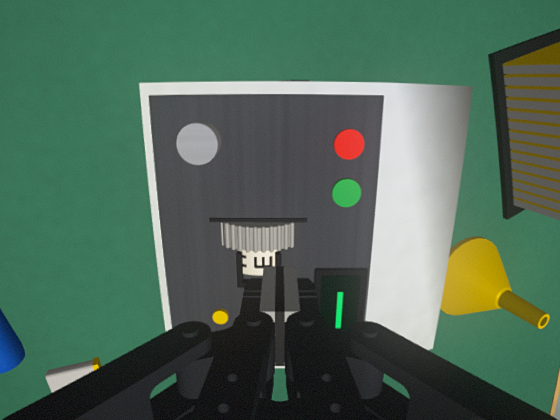

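```bash
python3 -m pendant '[[[0,0,0],[0,0.038,0.01],1],[[0,0,0],[0.02,0,0],1],[[0,0,0],[0.012,0,0],1],[[0,0,0],[0,0,0],1]]'; python3 cs.py; python3 -m pendant '[[[0,0,0],[0.004,0,0],1],[[0,0,0],[0,0,0],1]]'; python3 cs.py
```

```text
t: 3.1
tcp_pos: [576.8, 290.3, 98.7]
tcp_rot: [0.814, 0.066, 0.569, -0.094]
wrist_force: [-0.4, 0.0, 0.0]
width: -0.3
t 3.1 rel crest xs,yc,n 16.6 8.1 5.4 F -0.4 -0.1 0.2
t: 3.3
tcp_pos: [577.2, 290.1, 97.7]
tcp_rot: [0.814, 0.066, 0.569, -0.094]
wrist_force: [0.0, 0.2, -0.5]
width: 0.0
t 3.3 rel crest xs,yc,n 16.7 8.0 4.2 F -0.2 0.2 -0.5
```

```bash
python3 -m pendant '[[[0,0,0],[0.012,-0.012,0],1],[[0,0,0],[0,0,0],1]]'; python3 cs.py; python3 -m pendant '[[[0,0,0],[0.008,0,0],1],[[0,0,0],[0,0,0],1]]'; python3 cs.py
```

```text
t: 3.5
tcp_pos: [577.3, 286.3, 94.2]
tcp_rot: [0.814, 0.066, 0.57, -0.095]
wrist_force: [-0.5, -0.1, -0.2]
width: -0.2
t 3.5 rel crest xs,yc,n 16.4 4.3 0.7 F -0.5 -0.2 -0.1
t: 3.7
tcp_pos: [578.2, 286.6, 92.5]
tcp_rot: [0.814, 0.066, 0.57, -0.094]
wrist_force: [-0.2, 0.3, 0.7]
width: 0.3
t 3.7 rel crest xs,yc,n 16.6 4.9 -1.3 F 0.0 0.2 0.7
```

```bash
python3 -m pendant '[[[0,0,0],[0.002,0,-0.016],1],[[0,0,0],[0,0,-0.016],1]]'; python3 cs.py;  python3 -m pendant '[[[0,0,0],[0,0,-0.016],1],[[0,0,0],[0,0,-0.016],1]]'; python3 cs.py
```

```text
t: 3.9
tcp_pos: [570.9, 288.5, 89.4]
tcp_rot: [0.814, 0.066, 0.569, -0.094]
wrist_force: [-1.5, 0.1, -0.3]
width: -0.2
t 3.9 rel crest xs,yc,n 8.4 5.0 -1.6 F -1.6 -0.2 0.2
t: 4.1
tcp_pos: [563.3, 290.3, 86.7]
tcp_rot: [0.814, 0.066, 0.569, -0.094]
wrist_force: [-0.3, 0.4, -0.8]
width: 0.1
t 4.1 rel crest xs,yc,n 0.2 5.1 -1.5 F -0.6 0.3 -0.6
```

```bash
python3 - <<'E'
from ctl import *
f=grab('wrist','w4'); c=cv2.resize(f['img'][200:340,190:350],None,fx=4,fy=4,interpolation=cv2.INTER_CUBIC);cv2.imwrite('pics/c6.png',c); print(proj(f,[crest,st()[1]]))
E
python3 cs.py
```

```text
[[279.0592628  264.49150908]
 [278.08647824 254.47601637]]
t 4.15 rel crest xs,yc,n -0.5 4.9 -1.5 F -1.0 -0.2 0.3
```

View pics/c6.png

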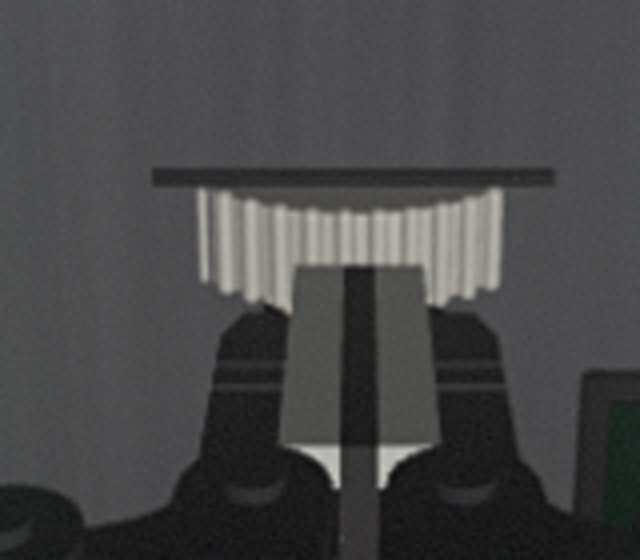

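Run:
```python
from ctl import *
f=load('w4'); p=st()[1]
print(proj(f,[p+11*yc,p+11*yc+10*n,p-11*yc,p+11*yc+9*xs,p+11*yc-9*xs]))
for u in [(268,267),(268,275),(290,267),(290,275),(268,300),(268,260),(278,280),(245,262),(278,258)]:
    q=pts(f,[u])[0]-p; print(u,'rel TCP xs,yc,n',(xs@q).round(1),(yc@q).round(1),(n@q).round(1))
```

```text
[[278.02830484 234.24034968]
 [278.00932774 241.81866735]
 [278.14315288 273.9419447 ]
 [296.08057786 234.19435923]
 [259.97489881 234.27683769]]
(268, 267) rel TCP xs,yc,n -4.0 11.2 37.5
(268, 275) rel TCP xs,yc,n -3.9 10.9 43.9
(290, 267) rel TCP xs,yc,n 4.9 11.0 37.1
(290, 275) rel TCP xs,yc,n 4.7 10.9 43.9
(268, 300) rel TCP xs,yc,n -3.4 10.9 62.4
(268, 260) rel TCP xs,yc,n -5.1 -2.0 2.3
(278, 280) rel TCP xs,yc,n 0.0 10.9 48.0
(245, 262) rel TCP xs,yc,n -17.3 -5.7 -3.2
(278, 258) rel TCP xs,yc,n -0.0 -0.6 3.0
```

Run:
```python
from h import *
f=load('wrist0'); p=np.array([186.1,-543.6,199.2]); r=R.from_quat([0.4114396,0.57567969,-0.41084354,0.57490689])
for u in [(155,285),(160,290),(165,320),(130,330),(405,290),(280,400)]:
    q=r.inv().apply(pts(f,[u])[0]-p); print(u,'tool x,y,z',q.round(1))
f=load('w2'); 
s,p,r=st(); p=np.array([526.6,297.3,194.4])
for u in [(270,270),(290,272),(270,290),(279,268)]:
    q=r.inv().apply(pts(f,[u])[0]-p); print(u,'tool x,y,z',q.round(1))
g=viewer.grab_frame('scene'); cv2.imwrite('pics/s2c.png',cv2.resize(g['img'][130:330,250:420],None,fx=3.5,fy=3,interpolation=cv2.INTER_CUBIC)); print(proj(g,[st()[1]]))
g=viewer.grab_frame('top'); cv2.imwrite('pics/t2c.png',cv2.resize(g['img'][120:280,100:320],None,fx=3.5,fy=3.5,interpolation=cv2.INTER_CUBIC))
```

```text
(155, 285) tool x,y,z [-52.7  10.7 -45.8]
(160, 290) tool x,y,z [-55.1   9.9 -43.3]
(165, 320) tool x,y,z [-55.3  -2.6 -42.7]
(130, 330) tool x,y,z [-80.   10.1 -45.2]
(405, 290) tool x,y,z [-55.3   9.9  45.5]
(280, 400) tool x,y,z [ 199.  -292.3    1.6]
(270, 270) tool x,y,z [-38.6  13.8  -3.3]
(290, 272) tool x,y,z [-43.4  15.3   4.6]
(270, 290) tool x,y,z [-56.9  14.8  -3. ]
(279, 268) tool x,y,z [-37.8  14.3   0.3]
[[359.33588658 266.1811188 ]]
```

View pics/s2c.png

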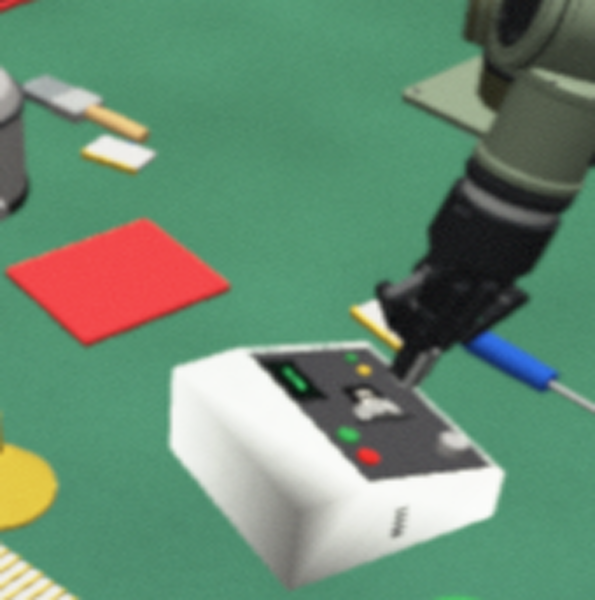

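```bash
sed -i 's/d=p-crest;/d=p-crest+37*n;/' cs.py; python3 -m pendant '[[[0,0,0],[0.065,0,0.042],1],[[0,0,0],[0.055,0,0.04],1],[[0,0,0],[0,0,0],1],[[0,0,0],[0,0,0],1]]'; python3 cs.py
python3 - <<'E'
from ctl import *
f=grab('wrist','w5'); c=cv2.resize(f['img'][170:340,190:390],None,fx=4,fy=3.5,interpolation=cv2.INTER_CUBIC);cv2.imwrite('pics/c7.png',c); print(proj(f,[crest,st()[1]]))
E
```

```text
t: 4.65
tcp_pos: [593.0, 282.7, 64.6]
tcp_rot: [0.814, 0.066, 0.57, -0.095]
wrist_force: [-0.9, -0.3, 0.2]
width: -0.3
t 4.65 rel crest xs,yc,n 21.4 4.3 4.3 F -0.7 -0.5 0.5
[[229.86016972 294.49631632]
 [279.36746672 254.08250703]]
```

View pics/c7.png

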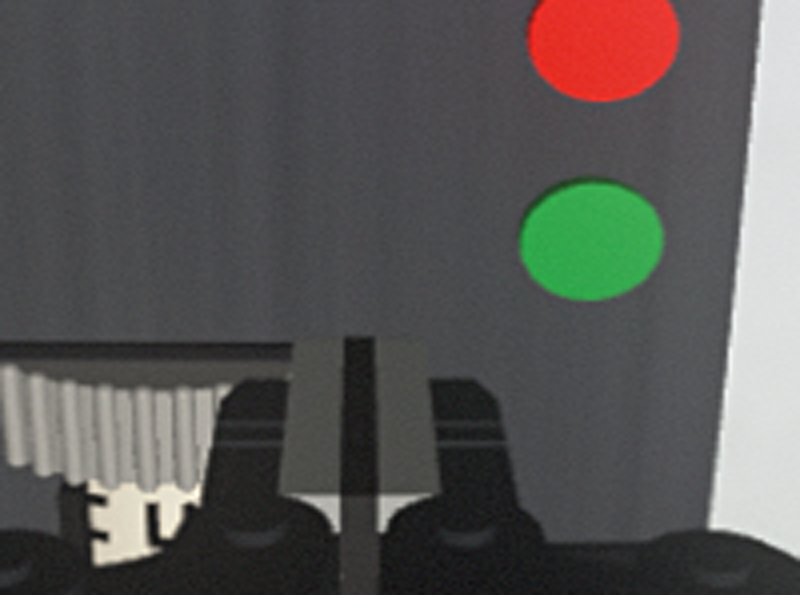

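```bash
python3 -m pendant '[[[0,0,0],[0.02,0,-0.002],1],[[0,0,0],[0.016,0,0],1],[[0,0,0],[0,0,0],1]]'; python3 cs.py; python3 -m pendant '[[[0,0,0],[0,0,-0.012],1],[[0,0,0],[-0.006,0,-0.012],1]]'; python3 cs.py
```

```text
t: 5.0
tcp_pos: [597.6, 283.0, 59.5]
tcp_rot: [0.816, 0.066, 0.567, -0.093]
wrist_force: [2.9, -2.9, 7.3]
width: -0.0
t 5.0 rel crest xs,yc,n 23.9 5.7 -2.0 F 5.7 -2.2 5.7
t: 5.2
tcp_pos: [593.2, 284.2, 60.7]
tcp_rot: [0.817, 0.066, 0.566, -0.093]
wrist_force: [4.3, -6.0, 12.9]
width: -0.3
t 5.2 rel crest xs,yc,n 20.0 5.9 0.6 F 9.6 -4.9 10.2
```

```bash
python3 - <<'E'
from ctl import *
f=grab('wrist','w6'); c=cv2.resize(f['img'][170:340,190:390],None,fx=4,fy=3.5,interpolation=cv2.INTER_CUBIC);cv2.imwrite('pics/c8.png',c); print(proj(f,[crest,st()[1]]))
E
python3 cs.py
```

```text
[[233.15026312 302.07495687]
 [278.48118721 254.51900581]]
t 5.25 rel crest xs,yc,n 19.5 5.9 1.0 F 8.2 -5.1 11.0
```

View pics/c8.png

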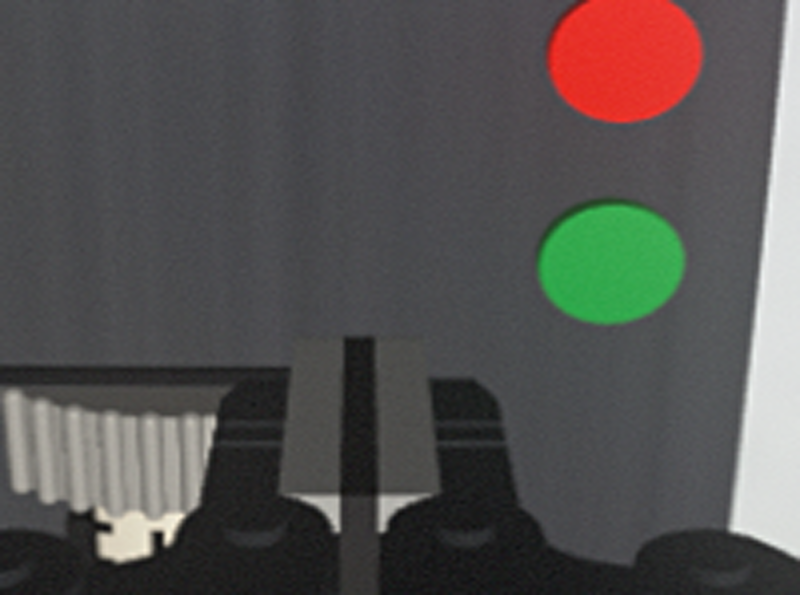

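```bash
python3 -m pendant '[[[0,0,0],[-0.006,0,-0.013],1],[[0,0,0],[-0.006,0,-0.013],1]]'; python3 cs.py; python3 -m pendant '[[[0,0,0],[-0.004,0,-0.018],1],[[0,0,0],[-0.003,0,-0.018],1]]'; python3 cs.py
```

```text
t: 5.45
tcp_pos: [585.7, 286.0, 61.7]
tcp_rot: [0.817, 0.066, 0.566, -0.093]
wrist_force: [0.4, -4.0, 14.3]
width: -0.4
t 5.45 rel crest xs,yc,n 13.1 6.0 4.2 F 6.1 -3.8 13.0
t: 5.65
tcp_pos: [575.9, 288.4, 60.0]
tcp_rot: [0.816, 0.067, 0.566, -0.093]
wrist_force: [-3.9, -2.0, 15.2]
width: 0.1
t 5.65 rel crest xs,yc,n 2.9 6.1 6.1 F 2.0 -2.8 15.4
```

```bash
python3 -m pendant '[[[0,0,0],[0,0,-0.019],1],[[0,0,0],[0,0,-0.019],1]]'; python3 cs.py; python3 -m pendant '[[[0,0,0],[0.004,0,-0.018],1],[[0,0,0],[0.005,0,-0.018],1]]'; python3 cs.py
python3 - <<'E'
from ctl import *
f=grab('wrist','w7'); c=cv2.resize(f['img'][200:370,210:410],None,fx=4,fy=3.5,interpolation=cv2.INTER_CUBIC);cv2.imwrite('pics/c9.png',c); print(proj(f,[crest,st()[1]]))
E
```

```text
t: 5.85
tcp_pos: [565.8, 290.9, 55.4]
tcp_rot: [0.815, 0.067, 0.568, -0.093]
wrist_force: [-3.2, 0.0, 9.4]
width: -0.2
t 5.85 rel crest xs,yc,n -8.4 6.2 5.3 F 0.3 -0.7 9.9
t: 6.05
tcp_pos: [557.4, 292.8, 49.1]
tcp_rot: [0.815, 0.067, 0.568, -0.093]
wrist_force: [-2.2, 0.7, 5.0]
width: -0.2
t 6.05 rel crest xs,yc,n -18.6 6.2 2.3 F -0.4 0.2 5.5
[[323.45037826 300.16767858]
 [277.25381125 254.06024315]]
```

View pics/c9.png

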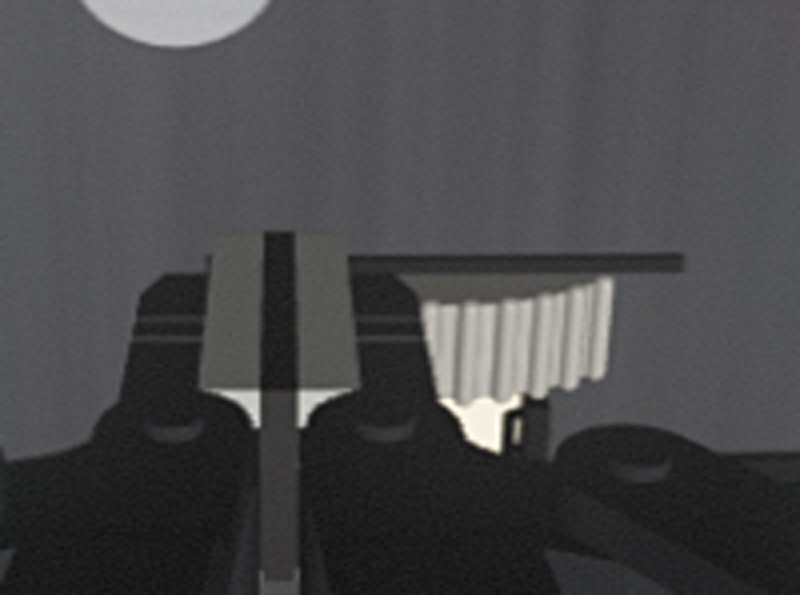

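```bash
python3 -m pendant '[[[0,0,0],[-0.1,0,0],1],[[0,0,0],[-0.16,0,0.08],1],[[0,0,0],[0,0,0.08],1],[[0,0,0],[0,0,0],1]]'; python3 cs.py
python3 - <<'E'
from ctl import *
f=grab('wrist','w8'); c=cv2.resize(f['img'][170:320,170:350],None,fx=4,fy=4,interpolation=cv2.INTER_CUBIC);cv2.imwrite('pics/c10.png',c); print(proj(f,[crest,st()[1]]))
E
```

```text
t: 6.5
tcp_pos: [574.6, 289.0, 124.6]
tcp_rot: [0.815, 0.067, 0.567, -0.093]
wrist_force: [-0.8, 1.0, 0.1]
width: 0.2
t 6.5 rel crest xs,yc,n 23.8 6.3 67.3 F -0.9 0.8 0.4
[[238.80742008 243.35224435]
 [274.74939405 255.23634422]]
```

View pics/c10.png

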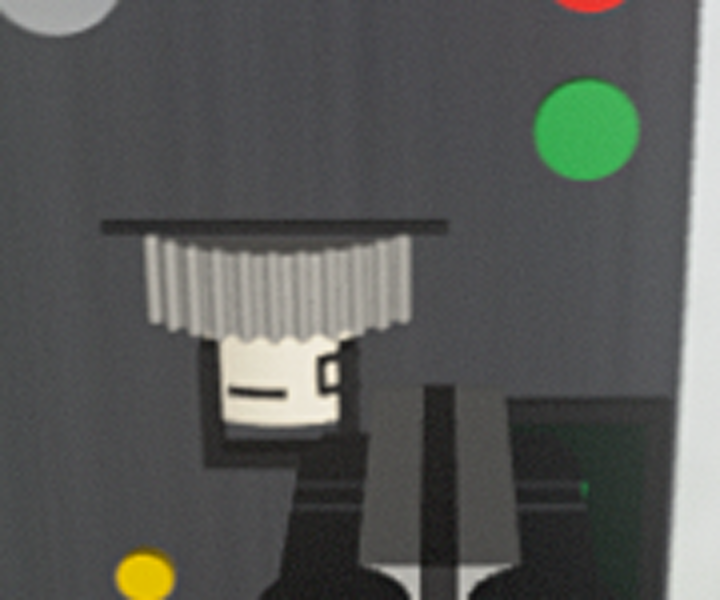

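```bash
python3 -m pendant '[[[0,0,0],[0.12,-0.004,-0.022],1],[[0,0,0],[0.1,0,-0.022],1],[[0,0,0],[0,0,0],1],[[0,0,0],[0.016,0,0],1],[[0,0,0],[0,0,0],1]]'; python3 cs.py
```

```text
t: 7.05
tcp_pos: [580.8, 284.6, 62.5]
tcp_rot: [0.814, 0.065, 0.57, -0.095]
wrist_force: [-0.3, -0.4, -0.3]
width: -0.1
t 7.05 rel crest xs,yc,n 9.1 3.4 6.5 F -0.3 -0.5 -0.2
```

```bash
python3 -m pendant '[[[0,0,0],[0.012,0,0],1],[[0,0,0],[0.004,0,-0.014],1]]'; python3 cs.py;  python3 -m pendant '[[[0,0,0],[0,0,-0.018],1],[[0,0,0],[0,0,-0.018],1]]'; python3 cs.py
```

```text
t: 7.25
tcp_pos: [582.0, 284.9, 61.7]
tcp_rot: [0.816, 0.065, 0.567, -0.094]
wrist_force: [-3.1, -6.9, 25.3]
width: -0.0
t 7.25 rel crest xs,yc,n 9.9 4.0 5.4 F 7.3 -7.4 24.3
t: 7.45
tcp_pos: [572.6, 287.0, 58.8]
tcp_rot: [0.815, 0.066, 0.567, -0.094]
wrist_force: [-7.1, -4.7, 21.8]
width: 0.1
t 7.45 rel crest xs,yc,n -0.1 3.9 6.0 F 1.9 -6.1 22.5
```

```bash
python3 -m pendant '[[[0,0,0],[-0.006,0,-0.016],1],[[0,0,0],[0,0,-0.018],1]]'; python3 cs.py;  python3 -m pendant '[[[0,0,0],[0.004,0,-0.016],1],[[0,0,0],[0.006,0,-0.014],1]]'; python3 cs.py; python3 -m pendant '[[[0,0,0],[-0.1,0,0],1],[[0,0,0],[-0.16,0,0.08],1],[[0,0,0],[0,0,0.08],1],[[0,0,0],[0,0,0],1]]'; python3 cs.py
python3 - <<'E'
from ctl import *
f=grab('wrist','w9'); c=cv2.resize(f['img'][170:320,170:350],None,fx=4,fy=4,interpolation=cv2.INTER_CUBIC);cv2.imwrite('pics/c11.png',c); print(proj(f,[crest,st()[1]]))
E
```

```text
t: 7.65
tcp_pos: [564.2, 289.8, 55.4]
tcp_rot: [0.815, 0.067, 0.568, -0.093]
wrist_force: [-0.0, -0.9, 0.9]
width: -0.1
t 7.65 rel crest xs,yc,n -9.6 4.8 5.8 F 0.5 -0.9 0.8
t: 7.85
tcp_pos: [561.0, 292.0, 52.8]
tcp_rot: [0.817, 0.066, 0.566, -0.092]
wrist_force: [-1.4, -2.1, 22.9]
width: 0.0
t 7.85 rel crest xs,yc,n -13.9 6.2 4.6 F 7.0 -2.4 21.8
t: 8.25
tcp_pos: [574.1, 287.8, 125.2]
tcp_rot: [0.815, 0.067, 0.568, -0.094]
wrist_force: [0.9, -0.2, -0.5]
width: -0.0
t 8.25 rel crest xs,yc,n 23.7 5.0 68.0 F 0.7 -0.0 -0.8
[[238.98494268 240.90548608]
 [274.779065   255.17940518]]
```

View pics/c11.png

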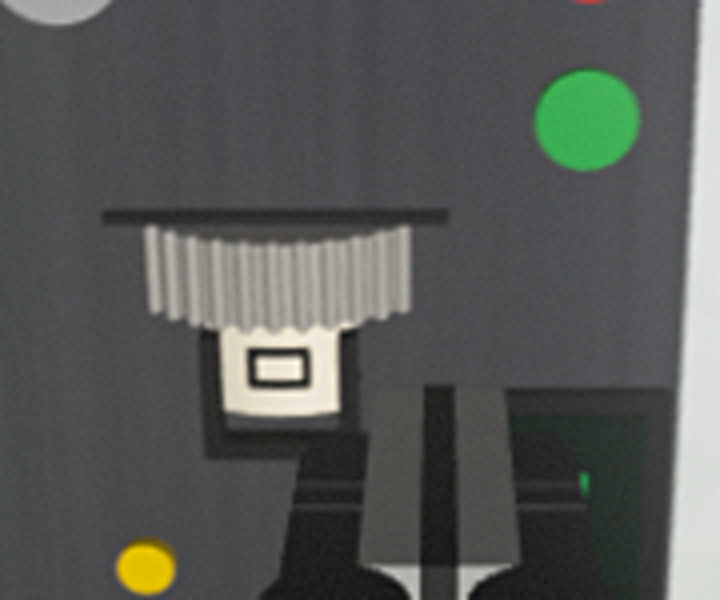

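Run:
```python
from h import *
def cloud(f):
    h,w=f['z_map'].shape; vv,uu=np.mgrid[0:h,0:w]; uv=np.c_[uu.ravel(),vv.ravel()]; z=f['z_map'].ravel(); o,d=ray(f,uv); return (o+d*z[:,None]).reshape(h,w,3)
for nm in ['top0','scene0']:
    f=load(nm); C=cloud(f); b,g,r=[f['img'][...,i].astype(int) for i in range(3)]
    m=(r>140)&(g<130)&(b<90)&(r-b>90)&(C[...,2]>165)&(C[...,2]<240)&(abs(C[...,0]-545)<60)&(abs(C[...,1]+315)<60)
    P=C[m]; print(nm,m.sum(),P.mean(0).round(1),P.min(0).round(0),P.max(0).round(0))
    # tank top
    m=(C[...,2]>150)&(C[...,2]<162)&(np.hypot(C[...,0]-560,C[...,1]+225)<90)
    P=C[m]; A=np.c_[2*P[:,:2],np.ones(len(P))]; print(' top pts',m.sum(),P.mean(0).round(1),P.min(0).round(0),P.max(0).round(0))
f=load('top0')
# tank top circle by colour: view
c=cv2.resize(f['img'][185:250,340:440],None,fx=8,fy=8,interpolation=cv2.INTER_CUBIC);cv2.imwrite('pics/c12.png',c)
```

```text
top0 113 [ 547.2 -322.2  202.5] [ 527. -348.  168.] [ 569. -299.  219.]
 top pts 444 [ 556.6 -246.2  153.3] [ 516. -287.  150.] [ 606. -191.  162.]
scene0 50 [ 558.5 -309.   198.5] [ 532. -339.  173.] [ 577. -293.  212.]
 top pts 147 [ 565.6 -249.7  154.2] [ 529. -314.  150.] [ 599. -199.  162.]
```

View pics/c12.png

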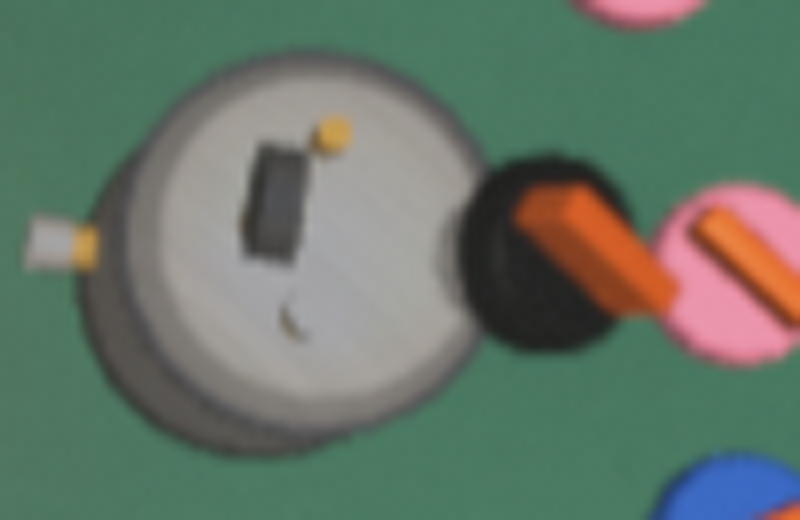

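```bash
cat > tank.py <<'E'
from h import *
f=load('top0')
tc=plane(f,[(340+311/8,185+242/8)],150)[0]; cc=plane(f,[(340+547/8,185+253/8)],177)[0]
E
python3 - <<'E'
from tank import *
print(tc,cc,cc-tc,np.hypot(*(cc-tc)[:2]),np.degrees(np.arctan2(*(tc-cc)[[1,0]])))
# bar ends on top face : crop top-face ends
for a in [(548,185),(645,315)]: print(plane(f,[(340+a[0]/8,185+a[1]/8)],200))
E
```

```text
[ 556.00644742 -237.26539221  150.        ] [ 547.094054   -310.07251448  177.        ] [ -8.91239343 -72.80712227  27.        ] 73.35058152829384 83.02108592086644
[[ 566.62479687 -306.02571678  200.        ]]
[[ 523.47054168 -335.14660639  200.        ]]
```

```bash
cat > cap.py <<'E'
from h import *
tyaw=np.radians(83); tx=np.array([np.cos(tyaw),np.sin(tyaw),0]); zw=np.array([0,0,1.])
nz=-0.5*tx+np.sqrt(.75)*zw; nx=np.sqrt(.75)*tx+0.5*zw; ny=np.cross(nz,nx)
mouth=np.array([547.5,-306.8,168]); grip=mouth+25*nz; TL=40.0  # true fingertip lies TL behind the reported TCP
phi=np.radians(30)
def tool(a):   # a: anticlockwise angle of bar from neck x, rad ; jaws across the bar
    by=-np.sin(a)*nx+np.cos(a)*ny; return frame(-nz,-by)
def tcp_for_tip(tip): return np.array(tip)-TL*nz
E
python3 - <<'E'
from cap import *
print('mouth',mouth,'grip',grip)
s,p,r=st(); T=tool(-phi); rv=(r.inv()*T).as_rotvec(); print('rv units',rv/.08)
goal=tcp_for_tip(grip+120*nz); print('goal',goal)
mid=np.array([450,20,290]); h=r*R.from_rotvec(rv/2)
plan(mid,h,8)
E
```

```text
mouth [ 547.5 -306.8  168. ] grip [ 545.97663321 -319.2068269   189.65063509]
rv units [6.13133487 6.27137245 5.33725693]
goal [ 541.10185947 -358.90867296  258.9326674 ]
turn units total [3.07 3.14 2.67] deg 23.5
shift world [-122.  -267.   166.9] |d| 337.7
0 turn [0.38, 0.39, 0.33] shift [-0.088, -0.144, 0.002]
1 turn [0.38, 0.39, 0.33] shift [-0.092, -0.141, 0.003]
2 turn [0.38, 0.39, 0.33] shift [-0.096, -0.139, 0.005]
3 turn [0.38, 0.39, 0.33] shift [-0.1, -0.136, 0.006]
4 turn [0.38, 0.39, 0.33] shift [-0.104, -0.133, 0.007]
5 turn [0.38, 0.39, 0.33] shift [-0.107, -0.13, 0.007]
6 turn [0.38, 0.39, 0.33] shift [-0.111, -0.127, 0.008]
7 turn [0.38, 0.39, 0.33] shift [-0.115, -0.124, 0.008]
shift in final axes [-0.9452, -0.963, 0.0658] start axes [-0.7063, -1.1516, 0.0129]
```

```bash
python3 -m pendant '[[[0.38,0.39,0.33],[-0.09,-0.144,0],1],[[0.38,0.39,0.33],[-0.092,-0.14,0],1],[[0.38,0.39,0.33],[-0.096,-0.138,0.005],1],[[0.38,0.39,0.33],[-0.1,-0.136,0.006],1],[[0.38,0.39,0.33],[-0.104,-0.133,0.007],1]]';python3 -m pendant '[[[0.38,0.39,0.33],[-0.107,-0.13,0.007],0],[[0.38,0.39,0.33],[-0.11,-0.127,0.008],0],[[0.38,0.39,0.33],[-0.115,-0.124,0.008],0]]'
python3 - <<'E'
from cap import *
print(st()[0]['q'])
plan(tcp_for_tip(grip+120*nz),tool(-phi),9)
E
```

```text
t: 8.8
tcp_pos: [492.5, 120.4, 226.4]
tcp_rot: [0.763, 0.172, 0.619, -0.078]
wrist_force: [0.5, 0.2, -0.4]
width: 0.1
t: 9.1
tcp_pos: [447.2, 20.7, 289.3]
tcp_rot: [0.727, 0.235, 0.642, -0.067]
wrist_force: [1.0, -0.9, 0.6]
width: 42.1
[-0.15873912 -0.02081935  1.78586181  0.24234499  1.24904032  0.21364816]
turn units total [3.08 3.09 2.7 ] deg 23.5
shift world [  93.9 -379.6  -30.4] |d| 392.2
0 turn [0.34, 0.34, 0.3] shift [-0.014, -0.135, 0.109]
1 turn [0.34, 0.34, 0.3] shift [-0.021, -0.132, 0.112]
2 turn [0.34, 0.34, 0.3] shift [-0.027, -0.128, 0.115]
3 turn [0.34, 0.34, 0.3] shift [-0.033, -0.124, 0.118]
4 turn [0.34, 0.34, 0.3] shift [-0.039, -0.12, 0.12]
5 turn [0.34, 0.34, 0.3] shift [-0.046, -0.116, 0.122]
6 turn [0.34, 0.34, 0.3] shift [-0.052, -0.111, 0.124]
7 turn [0.34, 0.34, 0.3] shift [-0.058, -0.107, 0.125]
8 turn [0.34, 0.34, 0.3] shift [-0.064, -0.102, 0.126]
shift in final axes [-0.6255, -0.8698, 1.1462] start axes [-0.1297, -1.2181, 0.9803]
```

```bash
python3 -m pendant '[[[0.34,0.34,0.3],[-0.02,-0.135,0.109],0],[[0.34,0.34,0.3],[-0.025,-0.132,0.112],0],[[0.34,0.34,0.3],[-0.027,-0.128,0.115],0],[[0.34,0.34,0.3],[-0.033,-0.124,0.118],0],[[0.34,0.34,0.3],[-0.039,-0.12,0.12],0]]';python3 -m pendant '[[[0.34,0.34,0.3],[-0.045,-0.116,0.12],0],[[0.34,0.34,0.3],[-0.05,-0.11,0.12],0],[[0.34,0.34,0.3],[-0.055,-0.105,0.12],0],[[0.34,0.34,0.3],[-0.06,-0.09,0.1],0],[[0,0,0],[0,0,0],0]]'
python3 - <<'E'
from cap import *
print(st()[0]['q'])
f=grab('wrist','w10'); print(proj(f,[grip,mouth]))
plan(tcp_for_tip(grip+120*nz),tool(-phi),1)
E
```

```text
t: 9.6
tcp_pos: [500.8, -191.0, 274.7]
tcp_rot: [0.666, 0.327, 0.668, -0.051]
wrist_force: [1.9, -0.0, 0.8]
width: 42.7
t: 10.1
tcp_pos: [537.6, -354.5, 258.6]
tcp_rot: [0.611, 0.398, 0.684, -0.039]
wrist_force: [0.5, 0.5, -0.8]
width: 42.9
[-0.81286565  0.58504297  1.09930304  0.40747764  1.79047417 -0.14003362]
[[286.80257234 210.46495956]
 [286.11136204 200.83719083]]
turn units total [-0.02  0.01 -0.02] deg 0.1
shift world [ 3.6 -7.  -1.6] |d| 8.1
0 turn [-0.02, 0.01, -0.02] shift [-0.008, -0.013, 0.028]
shift in final axes [-0.0077, -0.0134, 0.0283] start axes [-0.0077, -0.0134, 0.0283]
```

View pics/w10.png

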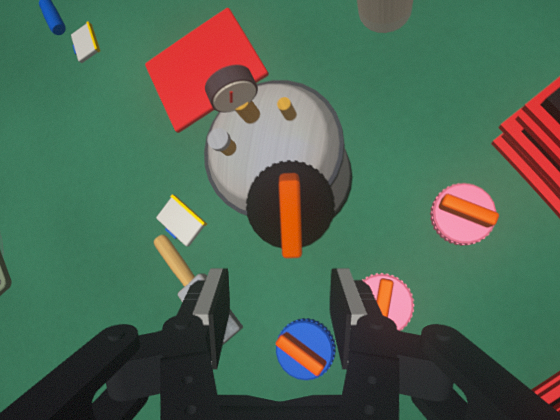

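Run:
```python
from cap import *
f=load('w10'); c=cv2.resize(f['img'][150:270,230:350],None,fx=5,fy=5,interpolation=cv2.INTER_CUBIC);cv2.imwrite('pics/c13.png',c)
```

```text
(no output)
```

View pics/c13.png

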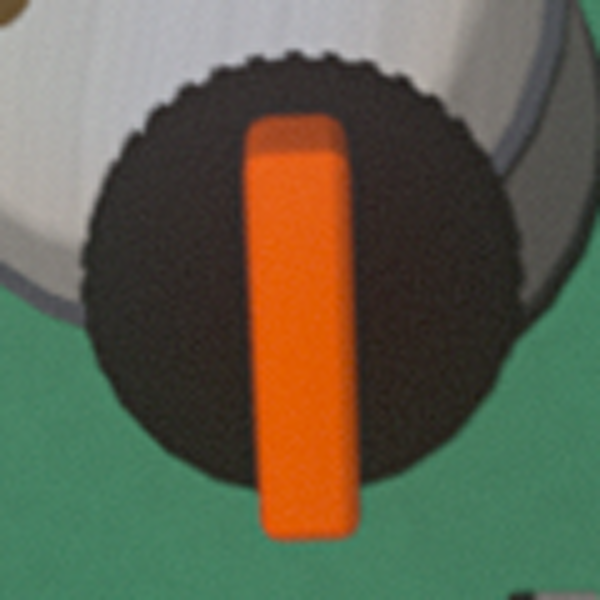

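Run:
```python
from cap import *
f=load('w10'); s,p,r=st()
uv=[(230+x/5,150+y/5) for x,y in [(247,155),(345,153),(358,537),(262,537)]]
o,d=ray(f,uv)
P=o+d*((( grip+13*nz-o)@nz)/(d@nz))[:,None]
c=P.mean(0); e=(P[0]+P[1]-P[2]-P[3])/2; w=(P[1]+P[2]-P[0]-P[3])/2
print('top centre',c,'len',np.linalg.norm(e),'wid',np.linalg.norm(w))
print('bar angle from nx deg',np.degrees(np.arctan2(e@ny,e@nx)))
print('grip est',c-13*nz, 'rel grip in n axes',[(c-13*nz-grip)@a for a in (nx,ny,nz)])
# depth
ts=[(290,y) for y in range(185,255,6)]
Q=pts(f,ts); print('depth pts heights along nz rel grip',((Q-grip)@nz).round(1), Q[5].round(1))
K=[(250,200),(256,215),(262,225),(325,200),(322,220),(310,180)]
Q=pts(f,K); print('cap top nz rel mouth',((Q-mouth)@nz).round(1))
# second view triang of bar-top centre w/ top cam
t=load('top0')
print('tri ends', tri(t,(340+548/8,185+185/8),f,tuple(np.mean(uv[:2],0))), tri(t,(340+645/8,185+318/8),f,tuple(np.mean(uv[2:],0))))
```

```text
top centre [ 545.31988866 -328.93726036  199.03953905] len 54.531046099368375 wid 13.081801723053871
bar angle from nx deg -27.667752850124216
grip est [ 546.11203939 -322.48571038  187.7812088 ] rel grip in n axes [np.float64(-3.738852585567781), np.float64(-0.5339922600697479), np.float64(6.298129425983297e-15)]
depth pts heights along nz rel grip [15.2 15.8 16.1 15.9 15.3 15.5 16.6 16.1 15.8 15.5 16.2 15.4] [ 547.4 -326.7  203.3]
cap top nz rel mouth [13.  13.9 12.8 15.  14.7 14.4]
tri ends (array([ 563.0957308 , -306.10853514,  203.40136282]), np.float64(6.413019815736001)) (array([ 526.21861718, -344.67053232,  163.80670194]), np.float64(0.4862733082080951))
```

Run:
```python
from cap import *
f=load('w10')
def fit(mask):
    v,u=np.nonzero(mask); z=f['z_map'][v,u]; o,d=ray(f,np.c_[u,v].astype(float)); P=o+d*z[:,None]; P=P[z>0]
    for _ in range(4):
        c=P.mean(0); n=np.linalg.svd(P-c)[2][2]; n*=np.sign(n[2]); e=(P-c)@n; P=P[abs(e)<2.5*e.std()+.1]
    return c,n,e.std(),len(P)
img=f['img']; m=np.zeros(img.shape[:2],np.uint8); cv2.ellipse(m,(290,206),(36,38),0,0,360,1,-1)
hsv=cv2.cvtColor(img,cv2.COLOR_BGR2HSV)
blk=(hsv[...,2]<70)&(m>0); blk=cv2.erode(blk.astype(np.uint8),np.ones((3,3)))>0
org=(hsv[...,1]>200)&(hsv[...,2]>215)&(hsv[...,0]<15)&(m>0); org=cv2.erode(org.astype(np.uint8),np.ones((3,3)))>0
for k in (blk,org):
    c,n,e,N=fit(k); print(c.round(1),n.round(3),e,N,'tilt',np.degrees(np.arccos(n[2])),'azim of -n horiz',np.degrees(np.arctan2(-n[1],-n[0])))
print(nz)
```

```text
[ 549.1 -315.2  180.4] [-0.084 -0.492  0.866] 0.6383909112906622 2350 tilt 29.963891539873966 azim of -n horiz 80.37557203893424
[ 548.  -324.9  204.6] [-0.118 -0.466  0.877] 0.6800880646553202 830 tilt 28.70850498430572 azim of -n horiz 75.80349619604755
[-0.06093467 -0.49627308  0.8660254 ]
```

```bash
sed -i 's/radians(83)/radians(81.5)/' cap.py
python3 - <<'E'
from cap import *
f=load('w10'); 
uv=[(230+x/5,150+y/5) for x,y in [(247,155),(345,153),(358,537),(262,537)]]
o,d=ray(f,uv); q=np.array([548,-324.9,204.6])
for off in (0,-1.5):
    P=o+d*(((q+off*nz-o)@nz)/(d@nz))[:,None]; c=P.mean(0); e=(P[0]+P[1]-P[2]-P[3])/2; w=(P[1]+P[2]-P[0]-P[3])/2
    print('c',c,np.linalg.norm(e),np.linalg.norm(w),'angle',np.degrees(np.arctan2(e@ny,e@nx)),'grip',c-13*nz,'mouth',c-38*nz)
print('captop plane vs bar top', (q-np.array([549.1,-315.2,180.4]))@nz)
uv=[(230+x/5,150+y/5) for x,y in [(300,52),(300,490),(82,285),(524,285)]]
o,d=ray(f,uv); P=o+d*(((np.array([549.1,-315.2,180.4])-o)@nz)/(d@nz))[:,None]; print('disc',P.round(1),P.mean(0),np.linalg.norm(P[3]-P[2]),np.linalg.norm(P[0]-P[1]))
E
```

```text
c [ 545.60101917 -329.59756553  201.71292605] 54.042731256060556 12.934778345757692 angle -26.36430572550414 grip [ 546.56178035 -323.16896242  190.4545958 ] mouth [ 548.40939798 -310.80626413  168.8039607 ]
c [ 545.43329377 -329.22649042  200.17844899] 54.385940542484676 13.016923269652661 angle -26.364305725504057 grip [ 546.39405494 -322.79788731  188.92011874] mouth [ 548.24167258 -310.43518902  167.26948365]
captop plane vs bar top 25.835836885009982
disc [[ 568.4 -292.4  195. ]
 [ 529.4 -338.1  165.7]
 [ 522.7 -298.6  187.6]
 [ 574.8 -333.6  172.1]] [ 548.79982835 -315.67594642  180.10261452] 64.67095779157617 66.80175316787049
```

```bash
sed -i 's/^mouth=.*; grip/mouth=np.array([549,-310.1,168.6]); grip/; s/TL=40.0/TL=34.0/; s/^phi=.*/phi=np.radians(26.4)/' cap.py
cat > cc.py <<'E'
from cap import *
s,p,r=st(); tip=p+TL*nz; d=tip-mouth; F=np.array(s['wrist_force']); M=np.array(s['moment']); a=r.apply([0,0,1]); ang=np.degrees(np.arctan2(a@nx,-(a@ny)))
print('t',round(s['t'],2),'tip rel mouth nx,ny,nz',(d@nx).round(1),(d@ny).round(1),(d@nz).round(1),'bar ang',ang.round(1),'axis err deg',np.degrees(np.arccos(-r.apply([1,0,0])@nz)).round(2),'F',(F@nx).round(1),(F@ny).round(1),(F@nz).round(1),'M',(M@nx).round(2),(M@ny).round(2),(M@nz).round(3),'w',round(s['width'],1),'q',np.array(s['q']).round(2))
E
python3 cc.py
python3 - <<'E'
from cap import *
plan(tcp_for_tip(mouth+60*nz),tool(-phi),3)
E
```

```text
t 10.15 tip rel mouth nx,ny,nz 8.7 5.2 135.1 bar ang -28.8 axis err deg 0.68 F 0.4 0.7 -0.5 M 0.01 0.24 0.046 w 42.9 q [-0.81  0.58  1.1   0.41  1.79 -0.14]
turn units total [-0.52 -0.14  0.05] deg 2.5
shift world [  9.6  28.9 -69.4] |d| 75.8
0 turn [-0.17, -0.05, 0.02] shift [0.1, -0.006, 0.013]
1 turn [-0.17, -0.05, 0.02] shift [0.1, -0.007, 0.012]
2 turn [-0.17, -0.05, 0.02] shift [0.1, -0.007, 0.012]
shift in final axes [0.3004, -0.0219, 0.0342] start axes [0.3001, -0.019, 0.0383]
```

```bash
python3 -m pendant '[[[-0.17,-0.05,0.02],[0.1,-0.006,0.013],0],[[-0.17,-0.05,0.02],[0.1,-0.007,0.012],0],[[-0.17,-0.05,0.02],[0.1,-0.007,0.012],0],[[0,0,0],[0,0,0],0],[[0,0,0],[0,0,0],0]]'; python3 cc.py
python3 - <<'E'
from cap import *
f=grab('wrist','w11'); print(proj(f,[grip+13*nz,grip-13*nz]))
plan(tcp_for_tip(mouth+18*nz),tool(-phi),3)
E
```

```text
t: 10.65
tcp_pos: [547.7, -320.5, 196.5]
tcp_rot: [0.626, 0.383, 0.679, -0.024]
wrist_force: [-0.0, -0.7, 0.8]
width: 42.8
t 10.65 tip rel mouth nx,ny,nz 4.9 -0.3 63.4 bar ang -26.1 axis err deg 0.33 F -0.2 -0.1 1.0 M 0.03 0.25 -0.027 w 42.8 q [-0.77  0.57  1.27  0.42  1.61 -0.22]
[[284.01380605 269.95245306]
 [283.12641783 248.93614754]]
turn units total [0.07 0.1  0.02] deg 0.6
shift world [  2.   19.2 -42.6] |d| 46.7
0 turn [0.02, 0.03, 0.01] shift [0.062, -0.006, 0.001]
1 turn [0.02, 0.03, 0.01] shift [0.062, -0.006, 0.001]
2 turn [0.02, 0.03, 0.01] shift [0.062, -0.006, 0.002]
shift in final axes [0.186, -0.0179, 0.0051] start axes [0.1861, -0.0175, 0.0036]
```

View pics/w11.png

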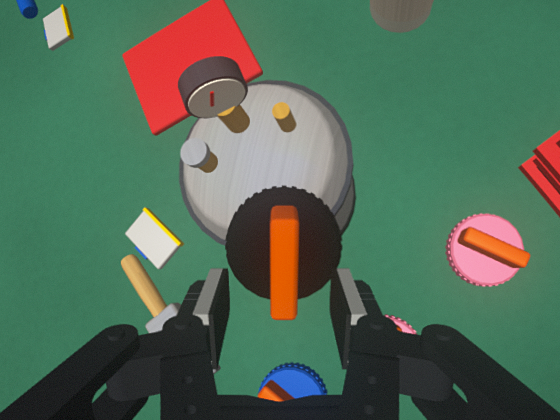

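```bash
python3 -m pendant '[[[0.02,0.03,0],[0.06,-0.006,0.002],0],[[0.02,0.03,0],[0.06,-0.006,0.002],0],[[0.02,0.03,0],[0.04,-0.006,0.002],0],[[0,0,0],[0.01,0,0],0],[[0,0,0],[0,0,0],0]]'; python3 cc.py
python3 - <<'E'
from cap import *
f=grab('wrist','w12'); print(proj(f,[grip+13*nz,grip-13*nz]))
E
```

```text
t: 11.2
tcp_pos: [550.0, -304.8, 156.6]
tcp_rot: [0.623, 0.385, 0.681, -0.024]
wrist_force: [0.6, -1.3, -1.0]
width: 42.6
t 11.2 tip rel mouth nx,ny,nz -1.4 -0.2 20.9 bar ang -26.4 axis err deg 0.09 F -1.5 -0.8 -0.3 M -0.04 0.25 -0.012 w 42.6 q [-0.75  0.59  1.35  0.42  1.53 -0.23]
[[278.34369729 306.72029286]
 [278.42875948 275.07900196]]
```

View pics/w12.png

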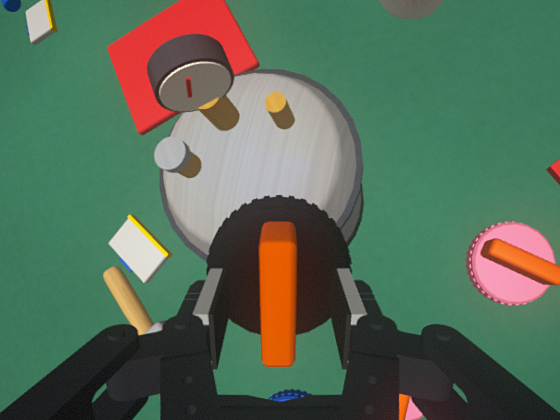

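```bash
python3 -m pendant '[[[0,0,0],[0.016,0.004,0],0],[[0,0,0],[0,0,0],0.6],[[0,0,0],[0,0,0],1],[[0,0,0],[0,0,0],1],[[0,0,0],[0,0,0],1]]' 80; python3 cc.py
```

```text
t: 11.75
tcp_pos: [551.0, -302.7, 154.1]
tcp_rot: [0.623, 0.385, 0.68, -0.025]
wrist_force: [-0.1, -1.7, 0.9]
width: 12.6
t 11.75 tip rel mouth nx,ny,nz -0.7 -0.9 17.6 bar ang -26.4 axis err deg 0.12 F -1.0 -0.2 1.6 M -0.09 0.28 0.003 w 12.6 q [-0.75  0.59  1.35  0.42  1.52 -0.23]
```

```bash
python3 -m pendant '[[[-0.6,0,0],[0,0,0],1],[[-0.6,0,0],[0,0,0],1],[[-0.6,0,0],[0,0,0],1],[[0,0,0],[0,0,0],1]]'; python3 cc.py;python3 -m pendant '[[[-0.6,0,0],[0,0,0],1],[[-0.6,0,0],[0,0,0],1],[[-0.6,0,0],[0,0,0],1],[[0,0,0],[0,0,0],1]]'; python3 cc.py
```

```text
t: 12.15
tcp_pos: [550.9, -302.9, 153.9]
tcp_rot: [0.65, 0.339, 0.68, 0.024]
wrist_force: [-0.2, -1.3, 1.8]
width: 12.4
t 12.15 tip rel mouth nx,ny,nz -1.0 -0.8 17.6 bar ang -18.2 axis err deg 0.15 F -0.2 0.0 2.2 M -0.02 0.51 0.018 w 12.4 q [-0.75  0.59  1.35  0.42  1.52 -0.38]
t: 12.55
tcp_pos: [550.9, -302.8, 153.9]
tcp_rot: [0.672, 0.292, 0.677, 0.073]
wrist_force: [0.3, -2.2, 1.7]
width: 12.4
t 12.55 tip rel mouth nx,ny,nz -0.9 -0.8 17.6 bar ang -9.9 axis err deg 0.14 F -1.0 -0.6 2.5 M -0.02 0.5 0.047 w 12.4 q [-0.75  0.59  1.35  0.42  1.52 -0.52]
```

Run:
```python
from cap import *
f=grab('wrist','w13'); s,p,r=st(); M=np.array(s['moment']); print('M world',M,'M tool',r.inv().apply(M),r.apply(M)); print(s['joint_efforts'])
```

```text
M world [-0.5516156   0.03679792 -0.04965998] M tool [ 0.02059394 -0.15847717 -0.53156453] [-0.07690099 -0.22686963  0.50071587]
[ 1.43957913e+00 -5.27624846e+01 -2.05718046e+01  1.99112289e+00
  1.69781696e+00 -3.70073598e-02]
```

View pics/w13.png

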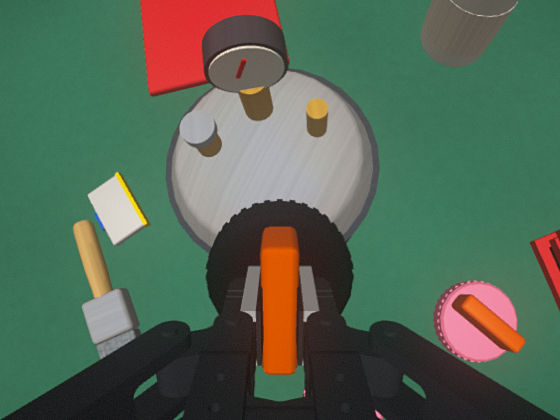

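```bash
python3 -m pendant '[[[-0.5,0,0],[0,0,0],1],[[-0.5,0,0],[0,0,0],1]]'; python3 cc.py;python3 -m pendant '[[[-0.5,0,0],[0,0,0],1],[[-0.3,0,0],[0,0,0],1]]'; python3 cc.py
```

```text
t: 12.8
tcp_pos: [550.9, -302.8, 154.0]
tcp_rot: [0.683, 0.264, 0.673, 0.1]
wrist_force: [-0.1, -3.2, 1.9]
width: 12.3
t 12.8 tip rel mouth nx,ny,nz -0.8 -0.8 17.6 bar ang -5.3 axis err deg 0.13 F -1.8 -0.4 3.2 M -0.02 0.53 -0.055 w 12.3 q [-0.75  0.59  1.35  0.42  1.52 -0.6 ]
t: 13.0
tcp_pos: [550.9, -302.8, 153.9]
tcp_rot: [0.691, 0.242, 0.67, 0.121]
wrist_force: [-0.9, -2.8, 2.4]
width: 12.2
t 13.0 tip rel mouth nx,ny,nz -0.8 -0.8 17.5 bar ang -1.7 axis err deg 0.13 F -1.3 0.4 3.5 M 0.01 0.54 -0.085 w 12.2 q [-0.75  0.59  1.35  0.42  1.52 -0.67]
```

```bash
python3 -m pendant '[[[-0.3,0,0],[0,0,0],1],[[0,0,0],[0,0,0],1]]'; python3 cc.py;python3 -m pendant '[[[-0.3,0,0],[0,0,0],1],[[0,0,0],[0,0,0],1]]'; python3 cc.py
```

```text
t: 13.2
tcp_pos: [550.5, -302.6, 153.9]
tcp_rot: [0.694, 0.234, 0.669, 0.13]
wrist_force: [-2.1, -2.4, 2.2]
width: 12.5
t 13.2 tip rel mouth nx,ny,nz -0.7 -0.3 17.5 bar ang -0.3 axis err deg 0.13 F -1.2 1.7 3.3 M 0.2 0.59 -0.008 w 12.5 q [-0.75  0.59  1.35  0.42  1.52 -0.69]
t: 13.4
tcp_pos: [550.4, -302.6, 153.9]
tcp_rot: [0.697, 0.226, 0.667, 0.138]
wrist_force: [-1.9, -3.3, 3.2]
width: 12.2
t 13.4 tip rel mouth nx,ny,nz -0.8 -0.3 17.4 bar ang 1.1 axis err deg 0.13 F -1.4 1.4 4.5 M 0.41 0.66 -0.236 w 12.2 q [-0.75  0.59  1.35  0.42  1.52 -0.71]
```

```bash
python3 -m pendant '[[[-0.3,0,0],[0,0,0],1],[[0,0,0],[0,0,0],1]]'; python3 cc.py
```

```text
t: 13.6
tcp_pos: [550.4, -302.6, 153.9]
tcp_rot: [0.699, 0.218, 0.665, 0.145]
wrist_force: [-2.9, -3.8, 3.9]
width: 12.0
t 13.6 tip rel mouth nx,ny,nz -0.8 -0.3 17.4 bar ang 2.4 axis err deg 0.11 F -1.7 2.4 5.4 M 0.42 0.66 -0.695 w 12.0 q [-0.75  0.59  1.35  0.42  1.52 -0.74]
```

```bash
python3 -m pendant '[[[0.25,0,0],[0,0,0],1],[[0,0,0],[0,0,0],1],[[0,0,0],[0,0,0],1],[[0,0,0],[0,0,0],1],[[0,0,0],[0,0,0],1]]'; python3 cc.py;  python3 -m pendant '[[[0,0,0],[0,0,0],1],[[0,0,0],[0,0,0],1],[[0,0,0],[0,0,0],1],[[0,0,0],[0,0,0],1],[[0,0,0],[0,0,0],1]]';python3 -m pendant '[[[0,0,0],[0,0,0],1],[[0,0,0],[0,0,0],1],[[0,0,0],[0,0,0],1],[[0,0,0],[0,0,0],1],[[0,0,0],[0,0,0],1]]'; python3 cc.py
```

```text
t: 14.1
tcp_pos: [550.4, -302.6, 153.8]
tcp_rot: [0.697, 0.225, 0.667, 0.139]
wrist_force: [-2.7, -3.5, 4.6]
width: 12.6
t 14.1 tip rel mouth nx,ny,nz -0.8 -0.3 17.4 bar ang 1.3 axis err deg 0.13 F -1.0 2.2 6.0 M 0.46 0.65 -0.388 w 12.6 q [-0.75  0.59  1.35  0.42  1.52 -0.72]
t: 14.6
tcp_pos: [550.4, -302.6, 153.9]
tcp_rot: [0.697, 0.225, 0.667, 0.139]
wrist_force: [-2.6, -3.3, 2.7]
width: 12.4
t: 15.1
tcp_pos: [550.4, -302.6, 153.9]
tcp_rot: [0.697, 0.225, 0.667, 0.139]
wrist_force: [-3.7, -4.2, 3.1]
width: 12.8
t 15.1 tip rel mouth nx,ny,nz -0.8 -0.3 17.4 bar ang 1.3 axis err deg 0.12 F -2.5 3.1 5.1 M 0.4 0.65 -0.364 w 12.8 q [-0.75  0.59  1.35  0.42  1.52 -0.72]
```

```bash
python3 -m pendant '[[[0,0,0],[0.006,0,0],1],[[0,0,0],[0.004,0,0],1],[[0,0,0],[0,0,0],1]]'; python3 cc.py; python3 -m pendant '[[[0,0,0],[0.005,0,0],1],[[0,0,0],[0,0,0],1]]'; python3 cc.py
```

```text
t: 15.4
tcp_pos: [551.1, -301.1, 151.7]
tcp_rot: [0.697, 0.224, 0.666, 0.139]
wrist_force: [-2.4, -3.2, 3.5]
width: 12.6
t 15.4 tip rel mouth nx,ny,nz -0.5 -0.8 14.8 bar ang 1.4 axis err deg 0.09 F -1.3 1.9 4.8 M 0.29 0.58 -0.016 w 12.6 q [-0.75  0.59  1.36  0.42  1.51 -0.72]
t: 15.6
tcp_pos: [551.4, -300.7, 150.9]
tcp_rot: [0.698, 0.224, 0.666, 0.139]
wrist_force: [-2.8, -4.8, 5.0]
width: 12.3
t 15.6 tip rel mouth nx,ny,nz -0.4 -0.9 13.9 bar ang 1.4 axis err deg 0.11 F -2.0 2.1 6.9 M 0.28 0.5 0.002 w 12.3 q [-0.75  0.59  1.36  0.42  1.51 -0.72]
```

```bash
python3 -m pendant '[[[0,0,0],[0.004,0,0],1],[[0,0,0],[0,0,0],1]]'; python3 cc.py; python3 -m pendant '[[[0,0,0],[0.004,0,0],1],[[0,0,0],[0,0,0],1]]'; python3 cc.py
```

```text
t: 15.8
tcp_pos: [551.5, -300.3, 150.3]
tcp_rot: [0.698, 0.224, 0.666, 0.139]
wrist_force: [-2.2, -4.5, 7.5]
width: 12.3
t 15.8 tip rel mouth nx,ny,nz -0.4 -1.0 13.1 bar ang 1.4 axis err deg 0.12 F -0.4 1.5 8.9 M 0.32 0.49 0.03 w 12.3 q [-0.75  0.59  1.36  0.42  1.51 -0.72]
t: 16.0
tcp_pos: [551.7, -300.0, 149.9]
tcp_rot: [0.698, 0.224, 0.666, 0.139]
wrist_force: [-2.5, -5.0, 8.4]
width: 12.3
t 16.0 tip rel mouth nx,ny,nz -0.4 -1.2 12.6 bar ang 1.4 axis err deg 0.16 F -0.4 1.8 10.0 M 0.31 0.46 -0.047 w 12.3 q [-0.75  0.59  1.36  0.43  1.51 -0.72]
```

```bash
python3 -m pendant '[[[-0.3,0,0],[-0.001,0,0],1],[[-0.5,0,0],[0,0,0],1],[[0,0,0],[0,0,0],1]]'; python3 cc.py; python3 -m pendant '[[[-0.4,0,0],[0,0,0],1],[[-0.4,0,0],[0,0,0],1]]'; python3 cc.py
```

```text
t: 16.3
tcp_pos: [552.0, -300.1, 150.0]
tcp_rot: [0.705, 0.201, 0.661, 0.16]
wrist_force: [-1.8, -4.8, 5.9]
width: 12.2
t 16.3 tip rel mouth nx,ny,nz -0.4 -1.5 12.7 bar ang 5.1 axis err deg 0.18 F -1.4 1.1 7.7 M 0.1 0.5 -0.015 w 12.2 q [-0.75  0.59  1.36  0.43  1.51 -0.79]
t: 16.5
tcp_pos: [552.0, -300.1, 149.9]
tcp_rot: [0.711, 0.178, 0.655, 0.182]
wrist_force: [-2.0, -5.1, 7.1]
width: 12.5
t 16.5 tip rel mouth nx,ny,nz -0.4 -1.5 12.7 bar ang 8.8 axis err deg 0.17 F -1.1 1.2 8.8 M 0.13 0.53 -0.036 w 12.5 q [-0.75  0.59  1.36  0.43  1.51 -0.85]
```

```bash
python3 -m pendant '[[[-0.7,0,0],[0,0,0],1],[[-0.7,0,0],[0,0,0],1],[[-0.7,0,0],[0,0,0],1]]'; python3 cc.py; python3 -m pendant '[[[-0.7,0,0],[0,0,0],1],[[-0.7,0,0],[0,0,0],1],[[-0.7,0,0],[0,0,0],1]]'; python3 cc.py;  python3 -m pendant '[[[-0.7,0,0],[0,0,0],1],[[-0.7,0,0],[0,0,0],1],[[-0.7,0,0],[0,0,0],1],[[0,0,0],[0,0,0],1]]'; python3 cc.py; python3 -c "
from h import *
grab('wrist','w14')"
```

```text
t: 16.8
tcp_pos: [551.9, -300.2, 149.9]
tcp_rot: [0.724, 0.118, 0.638, 0.236]
wrist_force: [-1.4, -5.3, 7.5]
width: 12.4
t 16.8 tip rel mouth nx,ny,nz -0.5 -1.4 12.7 bar ang 18.5 axis err deg 0.17 F -1.0 0.6 9.2 M 0.16 0.47 -0.071 w 12.4 q [-0.75  0.59  1.36  0.43  1.51 -1.02]
t: 17.1
tcp_pos: [552.0, -300.3, 149.9]
tcp_rot: [0.731, 0.057, 0.616, 0.289]
wrist_force: [-1.8, -5.2, 6.6]
width: 12.2
t 17.1 tip rel mouth nx,ny,nz -0.6 -1.5 12.7 bar ang 28.1 axis err deg 0.19 F -1.4 1.0 8.4 M 0.13 0.57 -0.068 w 12.2 q [-0.75  0.59  1.36  0.43  1.51 -1.19]
t: 17.5
tcp_pos: [551.6, -300.1, 150.0]
tcp_rot: [0.733, -0.004, 0.589, 0.339]
wrist_force: [-2.9, -5.1, 6.7]
width: 12.6
t 17.5 tip rel mouth nx,ny,nz -0.4 -1.1 12.7 bar ang 37.6 axis err deg 0.14 F -1.3 2.2 8.6 M 0.28 0.41 0.018 w 12.6 q [-0.75  0.59  1.36  0.43  1.51 -1.35]
```

View pics/w14.png

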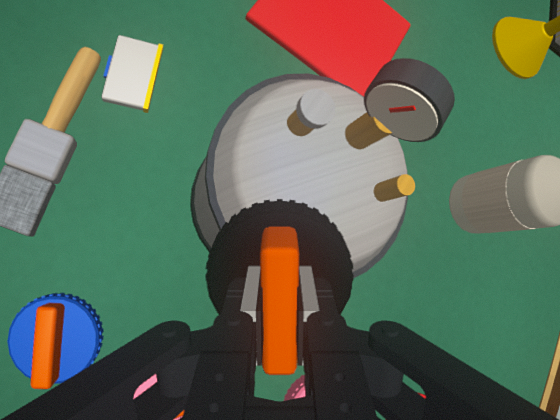

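```bash
python3 -m pendant '[[[-0.6,0,0],[0,0,0],1],[[-0.6,0,0],[0,0,0],1],[[0,0,0],[0,0,0],1]]'; python3 cc.py; python3 -m pendant '[[[0,0,0],[-0.01,0,0],1],[[0,0,0],[-0.01,0,0],1],[[0,0,0],[-0.01,0,0],1],[[0,0,0],[0,0,0],1]]'; python3 cc.py
```

```text
t: 17.85
tcp_pos: [551.5, -300.0, 150.0]
tcp_rot: [0.732, -0.039, 0.573, 0.367]
wrist_force: [-2.6, -5.8, 7.2]
width: 12.3
t 17.85 tip rel mouth nx,ny,nz -0.4 -1.0 12.7 bar ang 43.1 axis err deg 0.13 F -1.7 1.7 9.3 M 0.33 0.45 0.036 w 12.3 q [-0.75  0.59  1.36  0.43  1.51 -1.45]
t: 18.25
tcp_pos: [550.9, -303.0, 155.5]
tcp_rot: [0.732, -0.038, 0.573, 0.368]
wrist_force: [-1.1, -2.2, 2.6]
width: 12.3
t 18.25 tip rel mouth nx,ny,nz -0.2 -0.9 19.0 bar ang 43.1 axis err deg 0.05 F -0.7 0.8 3.4 M 0.07 0.33 -0.009 w 12.3 q [-0.75  0.59  1.35  0.42  1.52 -1.45]
```

```bash
python3 -m pendant '[[[0,0,0],[-0.012,0,0],1],[[0,0,0],[-0.012,0,0],1],[[0,0,0],[0,0,0],1]]'; python3 cc.py; python3 -m pendant '[[[0,0,0],[-0.03,0,0],1],[[0,0,0],[-0.04,0,0],1],[[0,0,0],[-0.04,0,0],1],[[0,0,0],[0,0,0],1]]'; python3 cc.py; python3 -c "
from h import *
grab('wrist','w15')
f=grab('scene','s3'); cv2.imwrite('pics/s3c.png',cv2.resize(f['img'][60:260,120:330],None,fx=3.5,fy=3,interpolation=cv2.INTER_CUBIC))"
```

```text
t: 18.55
tcp_pos: [550.3, -306.0, 160.4]
tcp_rot: [0.731, -0.038, 0.573, 0.368]
wrist_force: [0.6, 0.0, -0.9]
width: 12.6
t 18.55 tip rel mouth nx,ny,nz -0.4 -0.7 24.8 bar ang 43.0 axis err deg 0.09 F -0.3 -0.6 -0.8 M 0.01 0.31 0.029 w 12.6 q [-0.76  0.59  1.34  0.42  1.54 -1.44]
t: 18.95
tcp_pos: [548.8, -321.3, 186.4]
tcp_rot: [0.732, -0.04, 0.573, 0.366]
wrist_force: [-0.4, -0.8, -1.3]
width: 12.6
t 18.95 tip rel mouth nx,ny,nz -0.7 -1.5 55.0 bar ang 43.1 axis err deg 0.26 F -1.4 0.2 -0.7 M 0.03 0.31 -0.006 w 12.6 q [-0.77  0.58  1.28  0.42  1.6  -1.43]
```

View pics/s3c.png

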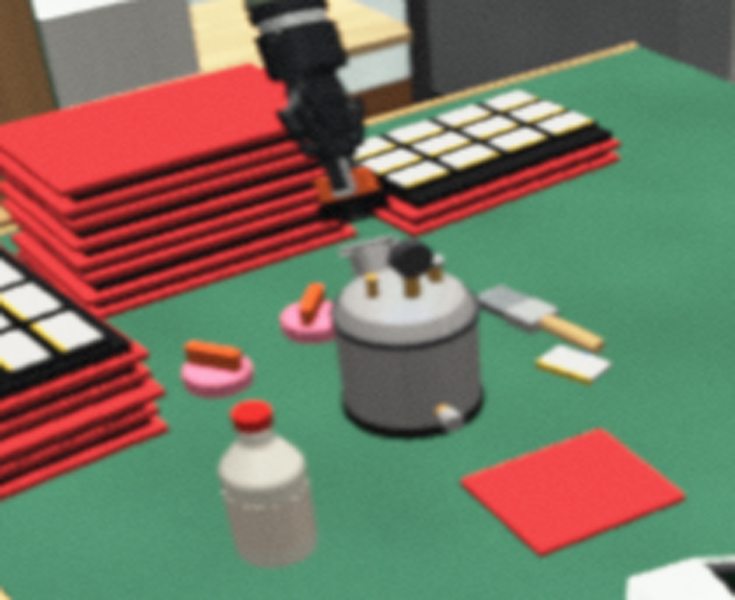

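View pics/w15.png

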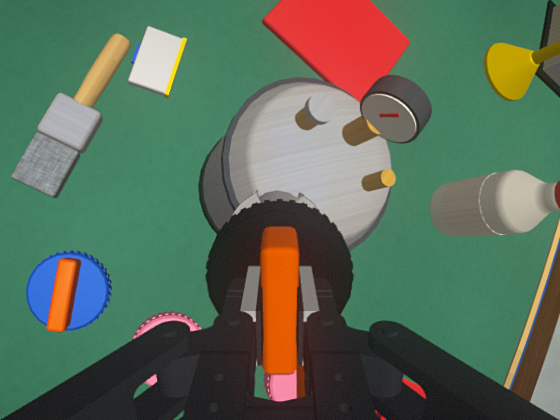

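```bash
cat > pad.py <<'E'
from cap import *
f=load('top0'); hsv=cv2.cvtColor(f['img'],cv2.COLOR_BGR2HSV)
m=(((hsv[...,0]<8)|(hsv[...,0]>172))&(hsv[...,1]>150)&(hsv[...,2]>120)).astype(np.uint8); m[:, :260]=0; m[:,345:]=0; m[:190]=0; m[270:]=0
c=max(cv2.findContours(m,cv2.RETR_EXTERNAL,cv2.CHAIN_APPROX_NONE)[0],key=cv2.contourArea); box=cv2.boxPoints(cv2.minAreaRect(c))
P=plane(f,box,10)
padc=P.mean(0)
E
python3 - <<'E'
from pad import *
print(box,P.round(1),padc,np.linalg.norm(P[1]-P[0]),np.linalg.norm(P[2]-P[1]))
z=[f['z_map'][v,u] for v in (215,228,240) for u in (290,300,310)]; print(pts(f,[(u,v) for v in (215,228,240) for u in (290,300,310)])[:,2].round(1))
# second view: scene pad centre
s=load('scene0'); h=cv2.cvtColor(s['img'],cv2.COLOR_BGR2HSV); m2=(((h[...,0]<8)|(h[...,0]>172))&(h[...,1]>150)&(h[...,2]>120)).astype(np.uint8); m2[:,:240]=0;m2[:,330:]=0;m2[:195]=0;m2[255:]=0
c2=max(cv2.findContours(m2,cv2.RETR_EXTERNAL,cv2.CHAIN_APPROX_NONE)[0],key=cv2.contourArea); ap=cv2.approxPolyDP(c2,5,True).reshape(-1,2); print(ap, plane(s,ap,10).round(1), plane(s,ap,10).mean(0))
# target upright orientation
sx,p,r=st(); x=r.apply([1,0,0]); 
rot=R.align_vectors([[0,0,-1]],[x])[0]; T=rot*r; print('T z',T.apply([0,0,1]))
plan(p+[0,0,110],T,7)
E
```

```text
[[278.57648 237.50586]
 [281.3412  201.5647 ]
 [323.55298 204.81177]
 [320.78827 240.75293]] [[514.   37.8  10. ]
 [621.7  27.1  10. ]
 [608.5 -98.9  10. ]
 [501.1 -87.1  10. ]] [561.30319114 -30.29374839  10.        ] 108.2365821030604 126.68233130518475
[ 7.6 13.9  7.2 12.9 10.7 10.1  8.3  8.9  6.6]
[[314 224]
 [292 204]
 [252 220]
 [274 244]] [[480.2  40.8  10. ]
 [468.5 -74.1  10. ]
 [611.8 -92.9  10. ]
 [626.1  31.3  10. ]] [546.62350175 -23.73391971  10.        ]
T z [0.823699   0.56702729 0.        ]
turn units total [ 0.    4.45 -4.76] deg 29.9
shift world [  0.   0. 110.] |d| 110.0
0 turn [0.0, 0.64, -0.68] shift [-0.055, 0.023, 0.021]
1 turn [0.0, 0.64, -0.68] shift [-0.057, 0.02, 0.019]
2 turn [0.0, 0.64, -0.68] shift [-0.059, 0.017, 0.016]
3 turn [0.0, 0.64, -0.68] shift [-0.06, 0.013, 0.013]
4 turn [0.0, 0.64, -0.68] shift [-0.061, 0.01, 0.01]
5 turn [0.0, 0.64, -0.68] shift [-0.062, 0.007, 0.006]
6 turn [0.0, 0.64, -0.68] shift [-0.063, 0.003, 0.003]
shift in final axes [-0.44, -0.0, 0.0] start axes [-0.3815, 0.1602, 0.1497]
```

```bash
python3 -m pendant '[[[0,0.64,-0.68],[-0.055,0.02,0.02],1],[[0,0.64,-0.68],[-0.057,0.02,0.019],1],[[0,0.64,-0.68],[-0.06,0.017,0.016],1],[[0,0.64,-0.68],[-0.06,0.013,0.013],1],[[0,0.64,-0.68],[-0.061,0.01,0.01],1]]'; python3 -m pendant '[[[0,0.64,-0.68],[-0.062,0.007,0.006],1],[[0,0.64,-0.68],[-0.063,0.003,0.003],1],[[0,0,0],[0,0,0],1]]'
python3 - <<'E'
from pad import *
print(plane(f,[(301,228.5)],10)); s,p,r=st(); print(s['q'],r.as_matrix().round(3))
x=r.apply([1,0,0]); T=R.align_vectors([[0,0,-1]],[x])[0]*r
plan(np.array([544,-25,p[2]]),T,7)
E
```

```text
t: 19.55
tcp_pos: [548.6, -320.2, 263.8]
tcp_rot: [0.695, -0.163, 0.652, 0.256]
wrist_force: [-0.4, -0.0, -0.9]
width: 12.4
t: 19.85
tcp_pos: [550.0, -318.7, 297.6]
tcp_rot: [0.675, -0.212, 0.674, 0.21]
wrist_force: [-0.4, 0.1, -1.3]
width: 12.8
[[539.10405014 -29.51196406  10.        ]]
[-5.42838106e-01  3.79169969e-01  1.23354600e+00 -8.20583232e-04
  1.52628894e+00 -1.14972731e+00] [[ 0.002 -0.57   0.821]
 [-0.002  0.821  0.57 ]
 [-1.    -0.003  0.   ]]
turn units total [-0.    0.    0.03] deg 0.2
shift world [ -6.  293.7   0. ] |d| 293.8
0 turn [-0.0, 0.0, 0.0] shift [-0.0, 0.14, 0.093]
1 turn [-0.0, 0.0, 0.0] shift [-0.0, 0.14, 0.093]
2 turn [-0.0, 0.0, 0.0] shift [-0.0, 0.14, 0.093]
3 turn [-0.0, 0.0, 0.0] shift [-0.0, 0.14, 0.093]
4 turn [-0.0, 0.0, 0.0] shift [-0.0, 0.14, 0.093]
5 turn [-0.0, 0.0, 0.0] shift [-0.0, 0.14, 0.093]
6 turn [-0.0, 0.0, 0.0] shift [-0.0, 0.14, 0.093]
shift in final axes [-0.0, 0.9786, 0.6504] start axes [-0.0024, 0.9786, 0.6504]
```

```bash
python3 -m pendant '[[[0,0,0],[0,0.14,0.093],1],[[0,0,0],[0,0.14,0.093],1],[[0,0,0],[0,0.14,0.093],1],[[0,0,0],[0,0.14,0.093],1],[[0,0,0],[0,0.14,0.093],1]]'; python3 -m pendant '[[[0,0,0],[0,0.14,0.093],1],[[0,0,0],[0.04,0.14,0.093],1],[[0,0,0],[0.18,0,0],1],[[0,0,0],[0.18,0,0],1],[[0,0,0],[0.18,0,0],1]]'; python3 -m pendant '[[[0,0,0],[0.18,0,0],1],[[0,0,0],[0,0,0],1],[[0,0,0],[0,0,0],1]]'
python3 - <<'E'
from pad import *
s,p,r=st(); print(p,s['wrist_force'],r.as_matrix().round(3)[:,0])
w=grab('wrist','w16'); grab('scene','s4'); g=load('s4'); cv2.imwrite('pics/s4c.png',cv2.resize(g['img'][100:280,180:380],None,fx=3.8,fy=3.3,interpolation=cv2.INTER_CUBIC))
E
```

```text
t: 20.35
tcp_pos: [544.2, -109.3, 293.1]
tcp_rot: [0.674, -0.209, 0.677, 0.211]
wrist_force: [0.3, 0.4, -0.8]
width: 12.5
t: 20.85
tcp_pos: [542.4, -26.4, 147.1]
tcp_rot: [0.674, -0.209, 0.676, 0.211]
wrist_force: [0.4, 0.3, -1.7]
width: 12.9
t: 21.15
tcp_pos: [543.0, -27.1, 104.3]
tcp_rot: [0.674, -0.209, 0.677, 0.21]
wrist_force: [0.7, -0.1, -0.3]
width: 12.4
[543.00593027 -27.05094912 104.28991243] [ 0.71839932 -0.1484198  -0.31448149] [-0.005  0.    -1.   ]
```

View pics/w16.png

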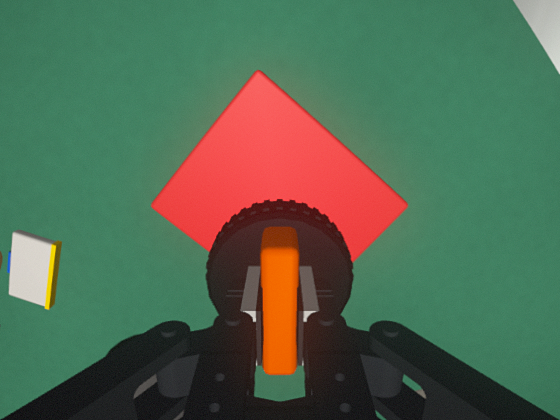

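View pics/s4c.png

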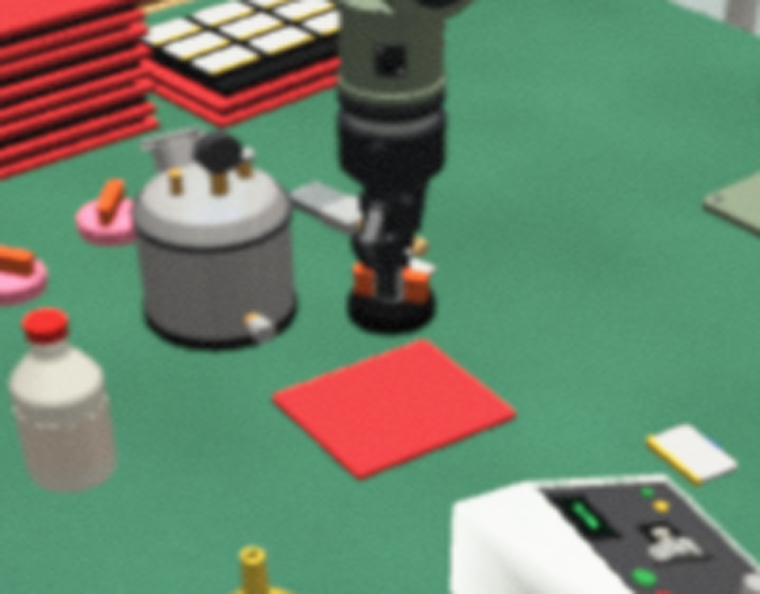

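```bash
python3 - <<'E'
from pad import *
w=load('w16'); P=plane(w,[(151,205),(407,205),(258,70)],10); print(P.round(1),P[:2].mean(0),st()[1], np.linalg.norm(P[0]-P[2]),np.linalg.norm(P[1]-P[2]))
E
python3 -m pendant '[[[0,0,0],[0.18,0,0],1],[[0,0,0],[0.1,0,0],1],[[0,0,0],[0.05,0,0],1],[[0,0,0],[0,0,0],1],[[0,0,0],[0,0,0],1]]'; python3 -c "
from h import *
grab('wrist','w17')"
```

```text
[[463.1 -83.7  10. ]
 [622.4  26.3  10. ]
 [476.8  42.1  10. ]] [542.72248072 -28.69244664  10.        ] [545.10817888 -27.09314496 106.82146934] 126.57404080454774 146.4539671284808
t: 21.75
tcp_pos: [544.8, -26.9, 23.9]
tcp_rot: [0.675, -0.211, 0.675, 0.21]
wrist_force: [-0.7, 0.0, -1.6]
width: 12.3
```

View pics/w17.png

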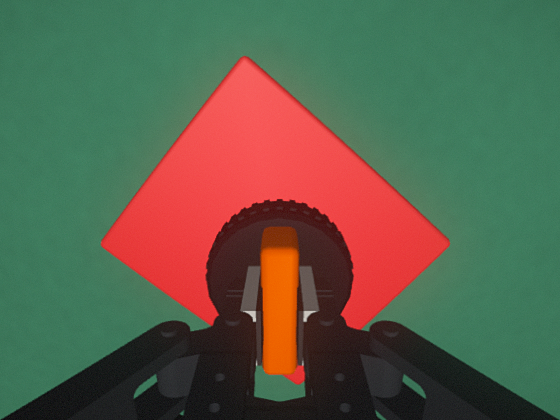

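```bash
python3 -m pendant '[[[0,0,0],[0.03,0,0],1],[[0,0,0],[0.016,0,0],1],[[0,0,0],[0,0,0],1],[[0,0,0],[0,0,0],1]]'; python3 -m pendant '[[[0,0,0],[0.008,0,0],1],[[0,0,0],[0,0,0],1]]'; python3 -m pendant '[[[0,0,0],[0.006,0,0],1],[[0,0,0],[0,0,0],1]]'; python3 -m pendant '[[[0,0,0],[0.006,0,0],1],[[0,0,0],[0,0,0],1]]'
```

```text
t: 22.2
tcp_pos: [542.9, -26.7, 10.6]
tcp_rot: [0.674, -0.21, 0.676, 0.21]
wrist_force: [0.1, -0.7, -0.9]
width: 12.4
t: 22.4
tcp_pos: [542.9, -26.8, 8.5]
tcp_rot: [0.674, -0.21, 0.676, 0.21]
wrist_force: [0.1, 0.4, -0.9]
width: 12.6
t: 22.6
tcp_pos: [543.1, -26.8, 7.3]
tcp_rot: [0.674, -0.21, 0.676, 0.21]
wrist_force: [-0.1, -0.1, 0.4]
width: 12.6
t: 22.8
tcp_pos: [543.2, -26.8, 6.0]
tcp_rot: [0.674, -0.21, 0.676, 0.21]
wrist_force: [-1.2, -0.3, 4.5]
width: 12.6
```

```bash
python3 -m pendant '[[[0,0,0],[-0.002,0,0],1],[[0,0,0],[0,0,0],0.6],[[0,0,0],[0,0,0],0],[[0,0,0],[0,0,0],0],[[0,0,0],[0,0,0],0]]' 30; python3 -m pendant '[[[0,0,0],[-0.06,0,0],0],[[0,0,0],[-0.1,0,0],0],[[0,0,0],[-0.18,0,0],0],[[0,0,0],[-0.18,0,0],0],[[0,0,0],[-0.18,0,0],0]]';  python3 -m pendant '[[[0,0,0],[-0.18,0,0],0],[[0,0,0],[0,0,0],0],[[0,0,0],[0,0,0],0]]'
python3 - <<'E'
from h import *
f=grab('wrist','w18'); g=grab('scene','s5'); t=grab('top','t5')
cv2.imwrite('pics/s5c.png',cv2.resize(g['img'][100:300,170:400],None,fx=3.4,fy=2.9,interpolation=cv2.INTER_CUBIC)); print(st()[0]['wrist_force'],st()[1])
E
```

```text
t: 23.3
tcp_pos: [542.8, -26.8, 5.8]
tcp_rot: [0.674, -0.21, 0.676, 0.21]
wrist_force: [-0.4, -0.1, -0.2]
width: 42.7
t: 23.8
tcp_pos: [543.0, -26.6, 182.6]
tcp_rot: [0.674, -0.21, 0.676, 0.21]
wrist_force: [1.4, -0.2, -0.1]
width: 42.7
t: 24.1
tcp_pos: [543.8, -26.7, 226.9]
tcp_rot: [0.675, -0.21, 0.675, 0.21]
wrist_force: [0.2, 0.2, -0.1]
width: 42.9
[0.1222231  1.0824116  0.56047465] [542.40982302 -26.61563695 224.2120699 ]
```

View pics/w18.png

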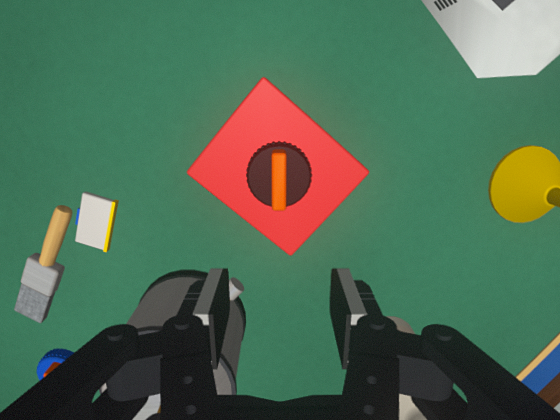

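View pics/s5c.png

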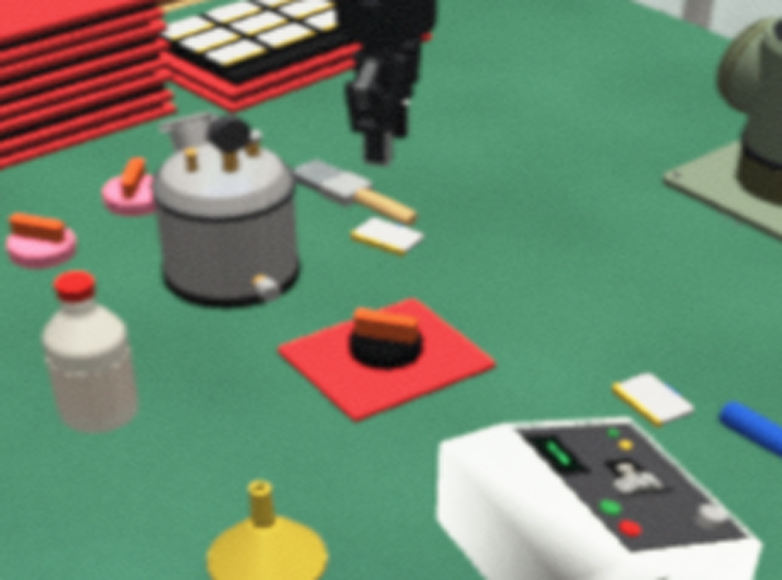

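View pics/t5.png

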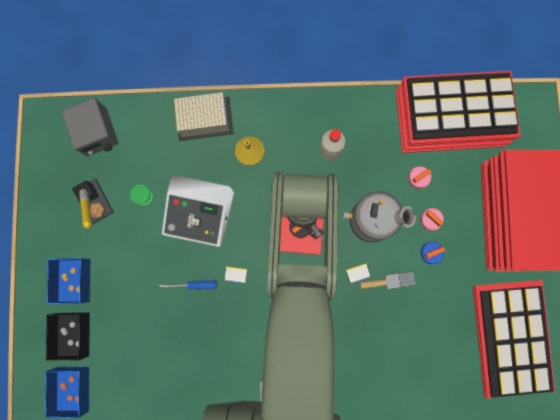

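```bash
python3 -c "
from workcell import manip
print(manip.close_job())"
```

```text
the job is handed in; nothing more can be done
None
```

The job is done and handed in at about 24 s of the 67 s allowed; no verdict was reported.

- **Wheel:** two strokes down the slope. The window read 3 at first, about 1 after the first stroke, then 0, centred, after the second. Resistance at the end of that stroke suggests the wheel is at its end stop. I read the 0 after lifting clear and did not go near the wheel again.
- **Cap:**
  - I turned it anticlockwise about 27° to the first stop, where the torque rose to about 0.7 N m, and eased it back to about 0.4.
  - It stayed at the stop for about 1.5 s to vent. I then pressed it in about 4.8 mm at roughly 10 N.
  - I turned it about 42° past the stop with almost no torque and drew it off along the neck.
- **Last pictures:** the cap stands upright near the middle of the red pad. The tank's neck is open, and the other things and the pink and blue look-alikes appear unmoved. The gripper was clear of everything.

**What disagreed**
- **Fingertips:** they lie well behind the reported TCP, by 37 mm in the wrist camera and about 31 mm by touch on the wheel. My first wheel stroke therefore ran through empty air, and after that I allowed for the difference.
- **Wheel force:** the second stroke peaked at about 25 N through the fingertips, more than I intended.
- **Bar width:** the gripper read about 12.5 mm across the bar, against 14 mm given.
- **Cap friction:** I measured less turning friction than the 0.1 to 0.2 N m stated. The pictures showed the bar turning with the fingers.

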